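# Charge the bench tumbler with ceramic media

## Task

Charge the tumbler for a deburring run: with the hand scoop, move at least four of the six pieces of ceramic media from the stock bin into the tumbler's bowl, without touching them with the fingers; any left over stay in the bin, none on the bench. Stand the scoop back down on the bench, pan level, and shut the tumbler's lid. Leave the pliers, the big nut, the punch and the magnet where they lie.

Things in the scene. Friction and masses are not known exactly. Their poses are not given: they have to be found in the camera images.
- bin_floor (a point): Stock bin: dark grey open-topped sheet-steel bin, fixed to the bench. This point is the centre of its inner floor, 4 mm above the bench. x points from the bin's low front wall (robot side) to its full-height back wall. The inside reaches 116 mm from this point along x either way and 55 mm along y either way; a 45-degree slope fills the foot of the back wall: it starts 90 mm behind this point and rises to 26 mm.
- bin: The same bin: 240 long (x) x 118 wide (y) mm outside; back wall 72 mm high, front wall 26 mm; the side walls rise from 26 mm at the front to 72 mm within the first 75 mm and stay so to the back. Walls 4 mm thick; heights from the bench. Origin on the bench, 58 mm in front of the bin's centre (62 mm inside its front face); axes as for bin_floor.
- bowl_mouth (a point): Tumbler: grey square housing with a dark round bowl on top, fixed to the bench. This point is the centre of the bowl's mouth, level with the rim, 125 mm above the bench. Mouth 178 mm across inside, 193 mm outside; bowl floor 66 mm below the rim, with a blunt hub 31 mm high in its middle and three nuts lying round it. x points from the switch panel (robot side) to the lid's hinge.
- lid (a joint): Hinge of the tumbler's round metal lid (195 mm across), rad: 0 = shut, lying on the rim; 1.8 = open against its stop, leaning back a little beyond upright. Damped and nearly frictionless: below about 1.5 rad it sinks shut by itself in some 3 s, above about 1.6 rad it falls back open; a push of 1 N at the tab moves it.
- lid_tab (a point): Pull tab on the lid's free edge: a flat tongue 40 mm wide, 3 mm thick, with a rolled edge 7 mm thick. This point is 218 mm from the hinge axis and 12 mm inside the tab's outer edge. With the lid open the tab is the tumbler's highest part, about 0.34 m above the bench, and the way behind it is free.
- lid_hinge (a point): Middle of the lid's hinge axis: 106 mm behind the centre of the bowl's mouth (along the tumbler's x) and 2 mm above the rim. The axis is level and runs along the tumbler's y.
- scoop_grip (a point): Hand scoop, loose, about 0.13 kg, standing level on the bench: bright sheet-metal pan, black straight grip. This point is the centre of the grip: a bar 22 mm wide (y), 24 mm thick, 104 mm long, rising backwards from the pan at 24 degrees. Scoop axes: x from grip to open lip, z up. 116 mm behind the pan's centre, 62 mm above its underside.
- scoop_pan (a point): Centre of the scoop's pan floor (upper face, 2 mm above the underside); scoop axes. The pan is 100 mm long (x), 94 mm wide (y), of 2 mm sheet, open at the front; back wall 40 mm high; side walls 40 mm high at the back, 32 mm at the centre, then falling straight to nothing at the lip.
- scoop_lip (a point): Middle of the scoop's sharp front lip, at the underside: 50 mm ahead of the pan's centre, 166 mm ahead of and 62 mm below the grip's centre (scoop axes).
- chip0_c (a point): One of six pieces of ceramic deburring media, all alike: pale grey pellet with round ends, 18 mm thick and 26 mm long, 13 g, smooth (friction about 0.2), lying flat in the back part of the bin's floor; this point is its centre.
- chip1_c (a point): One of six pieces of ceramic deburring media, all alike: pale grey pellet with round ends, 18 mm thick and 26 mm long, 13 g, smooth (friction about 0.2), lying flat in the back part of the bin's floor; this point is its centre.
- chip2_c (a point): One of six pieces of ceramic deburring media, all alike: pale grey pellet with round ends, 18 mm thick and 26 mm long, 13 g, smooth (friction about 0.2), lying flat in the back part of the bin's floor; this point is its centre.
- chip3_c (a point): One of six pieces of ceramic deburring media, all alike: pale grey pellet with round ends, 18 mm thick and 26 mm long, 13 g, smooth (friction about 0.2), lying flat in the back part of the bin's floor; this point is its centre.
- chip4_c (a point): One of six pieces of ceramic deburring media, all alike: pale grey pellet with round ends, 18 mm thick and 26 mm long, 13 g, smooth (friction about 0.2), lying flat in the back part of the bin's floor; this point is its centre.
- chip5_c (a point): One of six pieces of ceramic deburring media, all alike: pale grey pellet with round ends, 18 mm thick and 26 mm long, 13 g, smooth (friction about 0.2), lying flat in the back part of the bin's floor; this point is its centre.
- pliers: Bystander: combination pliers lying at the right of the bench, 179 mm long, 12 mm high; origin at its middle, on the bench.
- big_nut: Bystander: large hexagon nut, 34 mm across, 16 mm high, lying near the bench's front edge; origin at its middle, on the bench.
- punch: Bystander: centre punch, 113 mm long, 12 mm thick, lying near the bench's front edge; origin at its middle, on the bench.
- magnet: Bystander: flat angled welding magnet, 70 x 70 x 16 mm, lying at the left of the bench; origin at its middle, on the bench.

How it is judged (in metres and radians):
On the way, in this order (a step that is already met when the one before it is completed fails the run):
1. the scoop, with at least one piece of media lying in its pan, is up clear of the bin (height (world z) of scoop_pan above 0.09 m and distance between any of chip0_c, chip1_c, chip2_c, chip3_c, chip4_c, chip5_c and scoop_pan below 0.055 m), for 0.2 s.
2. at least four pieces of media are in the tumbler's bowl (((horizontal distance between each of chip0_c, chip1_c, chip2_c, chip3_c and bowl_mouth below 0.09 m and height (world z) of each of chip0_c, chip1_c, chip2_c, chip3_c below 0.123 m) or (horizontal distance between each of chip0_c, chip1_c, chip2_c, chip4_c and bowl_mouth below 0.09 m and height (world z) of each of chip0_c, chip1_c, chip2_c, chip4_c below 0.123 m) or (horizontal distance between each of chip0_c, chip1_c, chip2_c, chip5_c and bowl_mouth below 0.09 m and height (world z) of each of chip0_c, chip1_c, chip2_c, chip5_c below 0.123 m) or (horizontal distance between each of chip0_c, chip1_c, chip3_c, chip4_c and bowl_mouth below 0.09 m and height (world z) of each of chip0_c, chip1_c, chip3_c, chip4_c below 0.123 m) or (horizontal distance between each of chip0_c, chip1_c, chip3_c, chip5_c and bowl_mouth below 0.09 m and height (world z) of each of chip0_c, chip1_c, chip3_c, chip5_c below 0.123 m) or (horizontal distance between each of chip0_c, chip1_c, chip4_c, chip5_c and bowl_mouth below 0.09 m and height (world z) of each of chip0_c, chip1_c, chip4_c, chip5_c below 0.123 m) or (horizontal distance between each of chip0_c, chip2_c, chip3_c, chip4_c and bowl_mouth below 0.09 m and height (world z) of each of chip0_c, chip2_c, chip3_c, chip4_c below 0.123 m) or (horizontal distance between each of chip0_c, chip2_c, chip3_c, chip5_c and bowl_mouth below 0.09 m and height (world z) of each of chip0_c, chip2_c, chip3_c, chip5_c below 0.123 m) or (horizontal distance between each of chip0_c, chip2_c, chip4_c, chip5_c and bowl_mouth below 0.09 m and height (world z) of each of chip0_c, chip2_c, chip4_c, chip5_c below 0.123 m) or (horizontal distance between each of chip0_c, chip3_c, chip4_c, chip5_c and bowl_mouth below 0.09 m and height (world z) of each of chip0_c, chip3_c, chip4_c, chip5_c below 0.123 m) or (horizontal distance between each of chip1_c, chip2_c, chip3_c, chip4_c and bowl_mouth below 0.09 m and height (world z) of each of chip1_c, chip2_c, chip3_c, chip4_c below 0.123 m) or (horizontal distance between each of chip1_c, chip2_c, chip3_c, chip5_c and bowl_mouth below 0.09 m and height (world z) of each of chip1_c, chip2_c, chip3_c, chip5_c below 0.123 m) or (horizontal distance between each of chip1_c, chip2_c, chip4_c, chip5_c and bowl_mouth below 0.09 m and height (world z) of each of chip1_c, chip2_c, chip4_c, chip5_c below 0.123 m) or (horizontal distance between each of chip1_c, chip3_c, chip4_c, chip5_c and bowl_mouth below 0.09 m and height (world z) of each of chip1_c, chip3_c, chip4_c, chip5_c below 0.123 m) or (horizontal distance between each of chip2_c, chip3_c, chip4_c, chip5_c and bowl_mouth below 0.09 m and height (world z) of each of chip2_c, chip3_c, chip4_c, chip5_c below 0.123 m))), for 0.2 s.
At the end, for the whole second after the job is handed in: At least four of the six pieces lie in the tumbler's bowl (centre within 90 mm of the bowl's axis and below the rim) and every other piece is still inside the bin; the lid is shut (within 0.05 rad); the scoop stands on the bench on its pan, level within 0.15 rad, at rest (((horizontal distance between each of chip0_c, chip1_c, chip2_c, chip3_c and bowl_mouth below 0.09 m and height (world z) of each of chip0_c, chip1_c, chip2_c, chip3_c below 0.123 m) or (horizontal distance between each of chip0_c, chip1_c, chip2_c, chip4_c and bowl_mouth below 0.09 m and height (world z) of each of chip0_c, chip1_c, chip2_c, chip4_c below 0.123 m) or (horizontal distance between each of chip0_c, chip1_c, chip2_c, chip5_c and bowl_mouth below 0.09 m and height (world z) of each of chip0_c, chip1_c, chip2_c, chip5_c below 0.123 m) or (horizontal distance between each of chip0_c, chip1_c, chip3_c, chip4_c and bowl_mouth below 0.09 m and height (world z) of each of chip0_c, chip1_c, chip3_c, chip4_c below 0.123 m) or (horizontal distance between each of chip0_c, chip1_c, chip3_c, chip5_c and bowl_mouth below 0.09 m and height (world z) of each of chip0_c, chip1_c, chip3_c, chip5_c below 0.123 m) or (horizontal distance between each of chip0_c, chip1_c, chip4_c, chip5_c and bowl_mouth below 0.09 m and height (world z) of each of chip0_c, chip1_c, chip4_c, chip5_c below 0.123 m) or (horizontal distance between each of chip0_c, chip2_c, chip3_c, chip4_c and bowl_mouth below 0.09 m and height (world z) of each of chip0_c, chip2_c, chip3_c, chip4_c below 0.123 m) or (horizontal distance between each of chip0_c, chip2_c, chip3_c, chip5_c and bowl_mouth below 0.09 m and height (world z) of each of chip0_c, chip2_c, chip3_c, chip5_c below 0.123 m) or (horizontal distance between each of chip0_c, chip2_c, chip4_c, chip5_c and bowl_mouth below 0.09 m and height (world z) of each of chip0_c, chip2_c, chip4_c, chip5_c below 0.123 m) or (horizontal distance between each of chip0_c, chip3_c, chip4_c, chip5_c and bowl_mouth below 0.09 m and height (world z) of each of chip0_c, chip3_c, chip4_c, chip5_c below 0.123 m) or (horizontal distance between each of chip1_c, chip2_c, chip3_c, chip4_c and bowl_mouth below 0.09 m and height (world z) of each of chip1_c, chip2_c, chip3_c, chip4_c below 0.123 m) or (horizontal distance between each of chip1_c, chip2_c, chip3_c, chip5_c and bowl_mouth below 0.09 m and height (world z) of each of chip1_c, chip2_c, chip3_c, chip5_c below 0.123 m) or (horizontal distance between each of chip1_c, chip2_c, chip4_c, chip5_c and bowl_mouth below 0.09 m and height (world z) of each of chip1_c, chip2_c, chip4_c, chip5_c below 0.123 m) or (horizontal distance between each of chip1_c, chip3_c, chip4_c, chip5_c and bowl_mouth below 0.09 m and height (world z) of each of chip1_c, chip3_c, chip4_c, chip5_c below 0.123 m) or (horizontal distance between each of chip2_c, chip3_c, chip4_c, chip5_c and bowl_mouth below 0.09 m and height (world z) of each of chip2_c, chip3_c, chip4_c, chip5_c below 0.123 m)) and ((horizontal distance between chip0_c and bowl_mouth below 0.09 m and height (world z) of chip0_c below 0.123 m) or (x of chip0_c in the frame of bin_floor between -0.12 and 0.12 m and y of chip0_c in the frame of bin_floor between -0.059 and 0.059 m and z of chip0_c in the frame of bin_floor between 0 and 0.06 m)) and ((horizontal distance between chip1_c and bowl_mouth below 0.09 m and height (world z) of chip1_c below 0.123 m) or (x of chip1_c in the frame of bin_floor between -0.12 and 0.12 m and y of chip1_c in the frame of bin_floor between -0.059 and 0.059 m and z of chip1_c in the frame of bin_floor between 0 and 0.06 m)) and ((horizontal distance between chip2_c and bowl_mouth below 0.09 m and height (world z) of chip2_c below 0.123 m) or (x of chip2_c in the frame of bin_floor between -0.12 and 0.12 m and y of chip2_c in the frame of bin_floor between -0.059 and 0.059 m and z of chip2_c in the frame of bin_floor between 0 and 0.06 m)) and ((horizontal distance between chip3_c and bowl_mouth below 0.09 m and height (world z) of chip3_c below 0.123 m) or (x of chip3_c in the frame of bin_floor between -0.12 and 0.12 m and y of chip3_c in the frame of bin_floor between -0.059 and 0.059 m and z of chip3_c in the frame of bin_floor between 0 and 0.06 m)) and ((horizontal distance between chip4_c and bowl_mouth below 0.09 m and height (world z) of chip4_c below 0.123 m) or (x of chip4_c in the frame of bin_floor between -0.12 and 0.12 m and y of chip4_c in the frame of bin_floor between -0.059 and 0.059 m and z of chip4_c in the frame of bin_floor between 0 and 0.06 m)) and ((horizontal distance between chip5_c and bowl_mouth below 0.09 m and height (world z) of chip5_c below 0.123 m) or (x of chip5_c in the frame of bin_floor between -0.12 and 0.12 m and y of chip5_c in the frame of bin_floor between -0.059 and 0.059 m and z of chip5_c in the frame of bin_floor between 0 and 0.06 m)) and value of joint lid below 0.05 rad and height (world z) of scoop_pan between -0.004 and 0.008 m and angle between scoop_pan's own z axis and vertical below 0.15 rad and linear speed of scoop below 0.03 m/s); the robot touches nothing.
It fails at once if the fingers touch a piece of media (contact force between the fingers and chip0 above 0.5 N or contact force between the fingers and chip1 above 0.5 N or contact force between the fingers and chip2 above 0.5 N or contact force between the fingers and chip3 above 0.5 N or contact force between the fingers and chip4 above 0.5 N or contact force between the fingers and chip5 above 0.5 N).
It fails at once if a bystander (pliers, big nut, punch or magnet) is moved by more than 25 mm (distance of any of pliers, big_nut, punch, magnet from where it was at the start of the episode above 0.025 m).
It also fails if it takes over 72 s, if anything falls off the work surface, if the arm or the gripper's body presses on something with over 40 N, if the wrist force passes 120 N, or if a joint passes its speed limit or range.

## Robot

A 7-joint arm with a two-finger parallel gripper is mounted at the origin on a cart in front of the work surface, level with it; the furniture and walls round the work are solid. World frame = base frame: x ahead of the robot, y to its left, z up, the work surface at z = 0. Lengths are in mm, angles in rad, forces in N, time in s.
With the tool pointing down it reaches from about 400 to 875 mm from the base axis. Payload 6.5 kg.
Tool frame: the origin (TCP) lies at the very end of the fingers, on their centre line; the grasp point (between the pads) lies 19 mm behind it; z points along the fingers, y is the direction in which the jaws open and shut (so a half turn about z gives the same grasp; the last joint's range is limited). The gripper opens to 85 mm and grips with 20 to 120 N. Pads are 22 mm wide; open, the fingers measure 114 mm over their backs; the gripper's body (76 mm by 85 mm) begins 54 mm behind the grasp point. The pads swing forward as they close: fully open they stand 13 mm farther back than shut.
Start: joints at [1.121, 0.536, -0.004, 1.538, 0.003, 1.067, -0.071], TCP at [243.386, -602.705, 231.29] pointing down, gripper open.
Joint ranges: [-2.7, 2.7], [-0.37, 2.16], [-1.27, 1.26], [0.24, 2.4], [-1.31, 4.45], [0.19, 1.91], [-2.76, 2.76]. Speed limits (rad/s): [2.39, 2.39, 3.14, 3.14, 3.14, 3.14, 3.14].

## Interface

Orientations are given as a unit quaternion [w, x, y, z].
In Python, from workcell import ctrl, read_camera, recognise gives the robot as it stands.
- The arm moves only by the tool send_rows, never from a script. Its argument "plan" is a list of rows, each an object with "claw": the opening in per cent of the stroke, from 0 (shut) to 100 (fully open); "slide": the shift along the world's x, y, z in m, a list of three; "delta_rot": the turn, a rotation vector about the world's x, y, z in degrees, a list of three. In form: [{"claw": claw, "slide": [dx, dy, dz], "delta_rot": [ax, ay, az]}, ...]. A call has 1 to 5 rows; each row is the pose to reach, as a shift and turn from the pose commanded when the call began; what a row does not reach only later rows make up. A row lasts 1/8 s, in which the tool goes at most 62.5 mm and 10.7 degrees, less where a joint would pass 70% of its speed; a pose out of reach is approached as far as the arm can. A call with a gripper value outside its range is refused whole. The fingers move at their own pace and stop on an object; the grip force is fixed at half the most. Time passes only in rows, so rows that repeat a pose let the fingers close. It gives the time, the measured TCP pose, the force and the opening at its end, in the units of the state.
- ctrl.state(): the state, without advancing time (a new reading comes with each control period).
- read_camera(name): name is "side" or "top" or "wrist"; returns a dict with "image" (384x512x3 uint8, blue, green, red), "fx", "fy", "cx", "cy" (pixels), "dist" ([k1, k2, p1, p2, k3] as OpenCV has them; the pictures are not rectified), "world_to_cam" (4x4, takes a point from world to camera coordinates); the wrist camera has in their place "mount" (4x4, takes a point from camera to tool coordinates, whose origin is the TCP and whose axes are the flange's). Camera axes: x right, y up, looking along -z (the intrinsics and any distortion apply to the point x, -y, -z); pixel columns grow to the right and rows downward; lengths in mm; the calibration is good to about 2 mm. A picture is of the moment at which its call begins: read the wrist's pose just before it. There is no depth.
- ctrl.hand_in(): hands the job in, once; it reports no verdict.
Trained networks look in the newest picture that a camera, given by its name, has taken for a name from the list of things; names that differ only in an ending like _2 or _b are one class to them, and where a whole thing is asked for, a point or a joint stands for the part that bears it (a point fixed in the world has none). Each returns a list of dicts, best first, with "confidence" (0 to 1); they miss things now and then, are a little off and sometimes report something else, mostly with a low value. They report only what shows in the picture. A call takes as long as a camera call.
- recognise(label, camera): "at" ([column, row] in pixels, amid what is visible of it).
The state is a dict: "clock": time; "qpos": joint angles; "qvel": joint speeds; "tau": joint torques, N m; "tcp_pos": TCP position; "ee_rot": TCP orientation; "ft_force": force on the tool from outside, world axes, zero at the start; "wrist_torque": the same for the moment, N m; "gripper_width": finger opening in mm.
Only numpy, scipy, OpenCV 4.12 (cv2) and the standard library are available. Lean on these libraries where they do the work, as an engineer would, in place of code of your own. Each camera call takes 0.05 s, during which the arm holds its last target.

## Working session

There is one attempt and no reset: what is moved stays moved. The work goes in short steps, Python scripts to look and compute and a tool call to move; the robot and the scene stay as the last step left them, time stands still between calls to the robot, and variables do not carry over. Pictures are saved under pics/ and viewed, and the job is handed in when it is done.

Besides the shell and the picture viewer there is one more tool, called after ">>>" as name([rows], argument=value, ...), one row to a line, values as JSON. send_rows: Moves the arm, as the interface text tells. Its arguments: {"type":"object","properties":{"plan":{"type":"array"}},"required":["plan"]}

```bash
ls; mkdir -p pics; python3 - <<'E'
from workcell import ctrl, read_camera, recognise
import cv2
print(ctrl.state())
for n in ("side","top","wrist"):
    c=read_camera(n); cv2.imwrite(f"pics/{n}0.png",c["image"])
    print(n,{k:v for k,v in c.items() if k!="image"})
E
```

```text
pics
{'clock': 0.0, 'qpos': array([ 1.12080772,  0.53717098, -0.00443537,  1.53889972,  0.00262279,
        1.06729513, -0.0711822 ]), 'qvel': array([-4.48711649e-04,  6.45177498e-04, -2.98896611e-04,  2.00738205e-03,
        6.55102735e-05, -4.68400977e-04,  1.00050504e-03]), 'tau': array([-2.73354459e-05, -5.83415866e+01,  1.04830105e+00, -2.59105217e+01,
        1.22441218e-02,  9.52851609e-03, -5.73825582e-05]), 'tcp_pos': array([ 243.11531266, -602.12534586,  230.39964009]), 'ee_rot': array([-8.49991595e-04,  9.81634986e-01,  1.90766803e-01, -2.42141906e-04]), 'ft_force': array([-0.94862193,  0.45540447, -0.21286324]), 'wrist_torque': array([-0.06331721, -0.01210354,  0.01950338]), 'gripper_width': 85.5679098504465}
side {'fx': 426.75486764546537, 'fy': 426.75486764546537, 'cx': 260.4177190450388, 'cy': 191.92810586389325, 'dist': array([-0.09536297,  0.        ,  0.        ,  0.        ,  0.        ]), 'world_to_cam': array([[ 9.57846434e-01, -2.87182463e-01,  7.51282281e-03,
        -4.89787479e+02],
       [ 1.53674885e-01,  5.34300251e-01,  8.31208320e-01,
        -1.5574054
[... 562 characters left out ...]
13015e-01,  4.02270002e-03,  9.87090493e-01,
        -1.22991307e+03],
       [ 0.00000000e+00,  0.00000000e+00,  0.00000000e+00,
         1.00000000e+00]])}
wrist {'fx': 287.80649332329386, 'fy': 287.80649332329386, 'cx': 257.6334371430913, 'cy': 196.43988469125648, 'dist': array([-0.04775163,  0.        ,  0.        ,  0.        ,  0.        ]), 'mount': array([[ 1.58125318e-04,  9.61228496e-01,  2.75753065e-01,
         6.99720856e+01],
       [ 9.99999936e-01, -2.40133042e-04,  2.63632300e-04,
        -7.61397716e-01],
       [ 3.19628302e-04,  2.75753006e-01, -9.61228473e-01,
        -1.42286429e+02],
       [ 0.00000000e+00,  0.00000000e+00,  0.00000000e+00,
         1.00000000e+00]])}
```

View pics/top0.png

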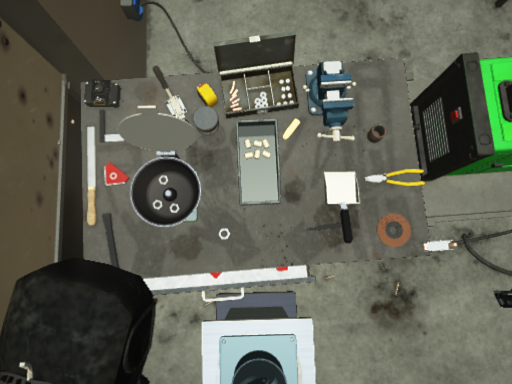

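View pics/side0.png

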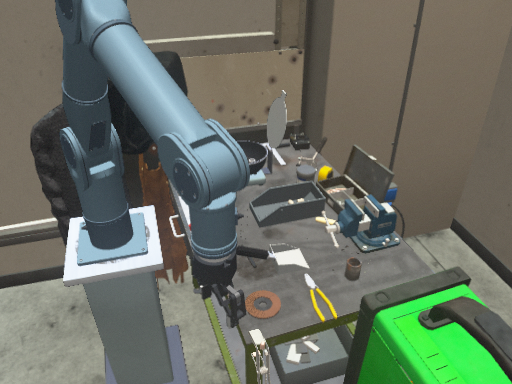

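View pics/wrist0.png

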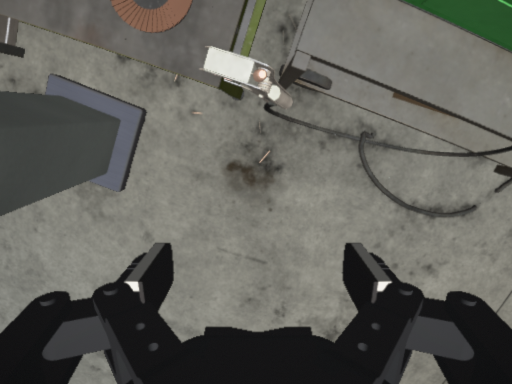

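```bash
cat > h.py <<'E'
import numpy as np, cv2
from workcell import ctrl, read_camera, recognise
from scipy.spatial.transform import Rotation as R
def pose():
    s=ctrl.state(); T=np.eye(4); q=s["ee_rot"]
    T[:3,:3]=R.from_quat([q[1],q[2],q[3],q[0]]).as_matrix(); T[:3,3]=s["tcp_pos"]; return T
def cam(name,T=None):
    if name=="wrist" and T is None: T=pose()
    c=read_camera(name)
    if name=="wrist": c["world_to_cam"]=np.linalg.inv(T@c["mount"])
    c["K"]=np.array([[c["fx"],0,c["cx"]],[0,c["fy"],c["cy"]],[0,0,1]]); return c
def proj(c,P):
    P=np.atleast_2d(P); W=c["world_to_cam"]; X=(W[:3,:3]@P.T).T+W[:3,3]; X=X*[1,-1,-1]
    return cv2.projectPoints(X.astype(float),np.zeros(3),np.zeros(3),c["K"],c["dist"])[0][:,0]
def ray(c,uv):
    n=cv2.undistortPoints(np.array([[uv]],float),c["K"],c["dist"])[0,0]
    d=np.array([n[0],-n[1],-1.]); W=c["world_to_cam"]; Rm=W[:3,:3]
    d=Rm.T@d; o=-Rm.T@W[:3,3]; return o,d/np.linalg.norm(d)
def onz(c,uv,z):
    o,d=ray(c,uv); return o+d*(z-o[2])/d[2]
def tri(*cu):
    A=np.zeros((3,3));b=np.zeros(3)
    for c,uv in cu:
        o,d=ray(c,uv);M=np.eye(3)-np.outer(d,d);A+=M;b+=M@o
    p=np.linalg.solve(A,b)
    return p,[float(np.linalg.norm((np.eye(3)-np.outer(ray(c,u)[1],ray(c,u)[1]))@(p-ray(c,u)[0]))) for c,u in cu]
E
python3 - <<'E'
from h import *
np.set_printoptions(precision=1,suppress=True)
C={n:cam(n) for n in("top","side")}
zz=dict(scoop_grip=62,scoop_pan=2,scoop_lip=0,bin_floor=4,bowl_mouth=125,chip0_c=13,lid_tab=340,lid_hinge=127,big_nut=8,punch=6,magnet=8,pliers=6,bin=30)
for l in zz:
    r={n:recognise(l,n) for n in C}
    for n in C:
        for d in r[n][:6 if 'chip' in l else 2]: print(l,n,np.array(d["at"]),round(d["confidence"],2),onz(C[n],d["at"],zz[l]))
    if r["top"] and r["side"] and 'chip' not in l: print("   TRI",*tri((C["top"],r["top"][0]["at"]),(C["side"],r["side"][0]["at"])))
for n in C:
    im=C[n]["image"]
    a=im[110:250,120:380] if n=="top" else im[120:300,200:400]
    cv2.imwrite(f"pics/{n}_z.png",cv2.resize(a,None,fx=3,fy=3,interpolation=cv2.INTER_CUBIC))
E
```

```text
scoop_grip top [341.1 193.8] 0.65 [ 498.5 -251.8   62. ]
scoop_grip side [280.  251.4] 0.66 [ 488.9 -275.4   62. ]
   TRI [ 498.8 -255.2   42.8] [2.3022364870294543, 2.302236487029482]
scoop_pan top [340.5 194.2] 0.58 [ 505.6 -262.3    2. ]
scoop_pan side [279.7 254.7] 0.66 [ 506.7 -226.6    2. ]
scoop_pan side [284.8 204. ] 0.27 [613.5  28.9   2. ]
   TRI [ 498.8 -255.8   30.1] [2.9639472282251416, 2.9639472282251695]
scoop_lip top [341.1 193.9] 0.57 [ 506.7 -264.6    0. ]
scoop_lip side [280.6 257.3] 0.7 [ 506.3 -236.8    0. ]
   TRI [ 500.8 -259.3   22. ] [2.941597068621376, 2.9415970686214745]
bin_floor side [285.  204.5] 0.86 [612.2  23.1   4. ]
bowl_mouth top [162.5 175.5] 0.61 [554.4 247.1 125. ]
bowl_mouth top [154.5 128.7] 0.58 [687.7 269.8 125. ]
bowl_mouth side [269.5 142.2] 0.82 [634.7 287.9 125. ]
bowl_mouth side [278.8 121. ] 0.64 [736.7 472.  125. ]
   TRI [581.9 233.8 154.1] [33.57237640676436, 33.57237640676448]
chip0_c top [264.5 152.7] 0.41 [637.5 -37.9  13. ]
chip0_c side [274.7 123.7] 0.24 [789.7 680.8  13. ]
lid_tab top [153.5 131.2] 0.64 [616.  223.3 340. ]
lid
[... 579 characters left out ...]
   -8.1] [3.121556070887946, 3.1215560708878844]
magnet top [114.4 176.3] 0.82 [578.7 415.5   8. ]
magnet side [279.4 123. ] 0.38 [818.7 692.7   8. ]
magnet side [286.3 207.2] 0.36 [609.1   0.6   8. ]
   TRI [615.5 340.2 182.7] [73.10959623067167, 73.10959623067166]
pliers top [404.4 173.3] 0.83 [ 563. -457.    6.]
pliers top [248.  142.5] 0.23 [672.6  11.3   6. ]
pliers side [312.1 299.4] 0.95 [ 532.3 -431.2    6. ]
   TRI [ 542.7 -445.9   24.1] [17.103159443478848, 17.103159443478773]
bin top [257.2 161.5] 0.79 [607.1 -14.7  30. ]
bin top [221.1 228.8] 0.42 [410.3  96.1  30. ]
bin side [286.3 205.2] 0.89 [602.  -16.4  30. ]
   TRI [605.2 -14.3  28.5] [2.260664770946046, 2.2606647709461827]
```

View pics/top_z.png

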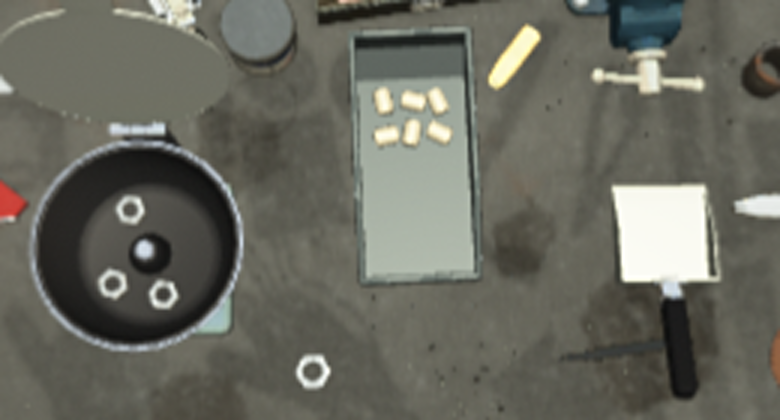

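View pics/side_z.png

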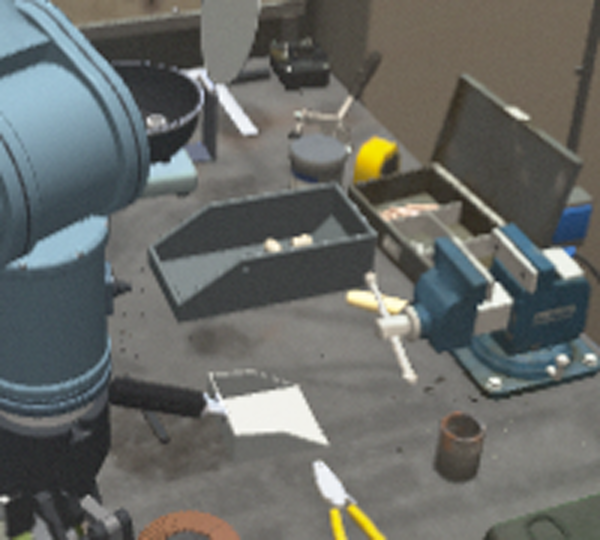

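```bash
cat > fit.py <<'E'
from h import *
from scipy.optimize import least_squares
np.set_printoptions(precision=2,suppress=True)
C={n:cam(n) for n in("top","side")}
O={"top":(120,110),"side":(200,120)}
def U(n,x,y): return n,np.array([O[n][0]+(x+.5)/3-.5,O[n][1]+(y+.5)/3-.5])
def fit(name,pts,x0,zfree=False):
    def f(p):
        c,s=np.cos(p[2]),np.sin(p[2]); r=[]
        for P,(n,uv) in pts:
            W=[p[0]+c*P[0]-s*P[1],p[1]+s*P[0]+c*P[1],P[2]+(p[3] if zfree else 0)]
            r+=list(proj(C[n],W)[0]-uv)
        return np.array(r)
    s=least_squares(f,x0+([0] if zfree else []));print(name,s.x,"yaw deg",np.degrees(s.x[2]));print(s.fun.reshape(-1,2).T);return s.x
for z in(False,True):
    # bin frame centre xy
    fit("bin centre",[((120,59,72),U("top",351,32)),((120,-59,72),U("top",470,28)),((-120,-59,26),U("top",480,279)),((-120,59,26),U("top",360,283)),
     ((-120,59,26),U("side",150,253)),((-120,-59,26),U("side",180,317)),((120,-59,72),U("side",375,237)),((120,59,72),U("side",335,185))],[600,-14,0],z)
    # scoop, origin pan centre
    a=np.radians(24);g=np.array([-116,0,62])
    fit("scoop pan",[((50,47,0),U("top",613,186)),((50,-47,0),U("top",706,184)),((-50,47,40),U("top",622,282)),((-50,-47,40),U("top",719,281)),
     (g+52*np.array([-np.cos(a),0,np.sin(a)])+np.array([0,0,0]),U("top",685,395)),
     ((50,-47,0),U("side",328,444)),((50,47,0),U("side",297,386)),(g+52*np.array([-np.cos(a),0,np.sin(a)]),U("side",113,391))],[520,-255,0],z)
c=C["top"]
p=[onz(c,U("top",x,y)[1],125) for x,y in((30,245),(243,245),(136,137),(136,352))]
print(np.array(p)); print("bowl centre",(p[0]+p[1])/2,(p[2]+p[3])/2)
print("hinge",onz(c,U("top",137,130)[1],127))
for x,y in((384,101),(413,100),(437,101),(386,136),(412,132),(439,131)): print("chip",onz(c,U("top",x,y)[1],13))
E
python3 fit.py
```

```text
bin centre [601.94 -18.17   0.02] yaw deg 1.2409664270190393
[[-0.4   0.23  0.87  0.83 -0.45 -0.38  0.76  0.39]
 [ 0.66  0.03 -0.35  0.32 -0.96 -2.97  0.37  0.24]]
scoop pan [ 524.88 -261.32   -0.02] yaw deg -1.041831187607502
[[-0.55 -0.51 -0.12 -0.05  0.06  0.43  0.25 -0.68]
 [ 0.2   0.53 -0.69 -0.68  0.34  0.91  0.42  0.35]]
bin centre [602.91 -17.12   0.02  -4.24] yaw deg 1.221354491409515
[[-0.69 -0.2   0.4   0.49 -0.26 -0.21  0.78  0.45]
 [ 0.79  0.18 -0.48  0.17 -0.2  -2.21  1.17  1.03]]
scoop pan [ 524.55 -261.45   -0.02    2.29] yaw deg -1.0736103325243835
[[-0.37 -0.28  0.05  0.18  0.26  0.4   0.22 -0.81]
 [ 0.15  0.49 -0.68 -0.66  0.43  0.42 -0.07 -0.22]]
[[513.14 335.95 125.  ]
 [507.55 143.15 125.  ]
 [610.86 240.48 125.  ]
 [413.41 239.71 125.  ]]
bowl centre [510.34 239.55 125.  ] [512.14 240.1  125.  ]
hinge [616.95 239.18 127.  ]
chip [668.13  12.29  13.  ]
chip [668.33 -17.11  13.  ]
chip [666.58 -41.39  13.  ]
chip [631.75  11.24  13.  ]
chip [635.13 -15.1   13.  ]
chip [635.38 -42.38  13.  ]
```

>>> send_rows([
  {"claw":100,"slide":[0.176,0.344,-0.02],"delta_rot":[0,0,-23]},
  {"claw":100,"slide":[0.176,0.344,-0.02],"delta_rot":[0,0,-23]},
  {"claw":100,"slide":[0.176,0.344,-0.02],"delta_rot":[0,0,-23]},
  {"claw":100,"slide":[0.176,0.344,-0.02],"delta_rot":[0,0,-23]},
  {"claw":100,"slide":[0.176,0.344,-0.02],"delta_rot":[0,0,-23]},
])

```text
clock: 2.28
tcp_pos: [386.4, -323.1, 215.4]
ee_rot: [0.0, 1.0, -0.009, 0.0]
ft_force: [1.5, -0.8, -0.1]
gripper_width: 85.7
```

>>> send_rows([
  {"claw":100,"slide":[0.03,0.065,-0.01],"delta_rot":[0,0,0]},
  {"claw":100,"slide":[0.03,0.065,-0.01],"delta_rot":[0,0,0]},
  {"claw":100,"slide":[0.03,0.065,-0.01],"delta_rot":[0,0,0]},
])

```text
clock: 2.65
tcp_pos: [415.6, -259.9, 205.2]
ee_rot: [0.0, 1.0, -0.008, -0.0]
ft_force: [-0.8, -0.4, 0.8]
gripper_width: 85.4
```

```bash
python3 - <<'E'
from h import *
T=pose();s=ctrl.state();print(s["qpos"],s["tcp_pos"],s["clock"])
w=cam("wrist",T);cv2.imwrite("pics/w1.png",w["image"])
a=np.radians(24)
for P in([50,47,0],[50,-47,0],[-116,0,62],[-116-47.5,0,62+21],[-116-47.5+4.9,0,62+21+11]): 
    y=np.radians(-1);print(P,proj(w,[524.8+P[0]*np.cos(y)-P[1]*np.sin(y),-261.4+P[0]*np.sin(y)+P[1]*np.cos(y),P[2]]))
E
```

```text
[ 0.51016171  0.30104579 -0.05168568  1.97549827  0.02057308  0.86540236
 -1.13972372] [ 415.64091801 -259.91194612  205.24537372] 2.65
[50, 47, 0] [[215.10203205  30.12969914]]
[50, -47, 0] [[301.01305202  30.26093323]]
[-116, 0, 62] [[257.91626891 191.34193911]]
[-163.5, 0, 83] [[257.87306325 242.49156896]]
[-158.6, 0, 94] [[257.89414809 242.73499177]]
```

View pics/w1.png

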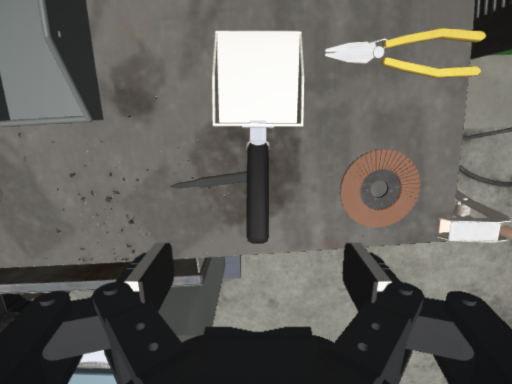

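>>> send_rows([
  {"claw":100,"slide":[-0.0035,0.0005,-0.06],"delta_rot":[0,-10,0]},
  {"claw":100,"slide":[-0.0035,0.0005,-0.12],"delta_rot":[0,-10,0]},
  {"claw":100,"slide":[-0.0035,0.0005,-0.163],"delta_rot":[0,-10,0]},
  {"claw":100,"slide":[-0.0035,0.0005,-0.163],"delta_rot":[0,-10,0]},
  {"claw":15,"slide":[-0.0035,0.0005,-0.163],"delta_rot":[0,-10,0]},
])

```text
clock: 3.32
tcp_pos: [412.8, -261.2, 43.8]
ee_rot: [0.0, 0.996, -0.01, 0.088]
ft_force: [0.8, -0.3, -0.2]
gripper_width: 69.7
```

>>> send_rows([
  {"claw":0,"slide":[0,0,0],"delta_rot":[0,0,0]},
  {"claw":0,"slide":[0,0,0],"delta_rot":[0,0,0]},
  {"claw":0,"slide":[0,0,0],"delta_rot":[0,0,0]},
])

```text
clock: 3.7
tcp_pos: [412.7, -259.9, 43.3]
ee_rot: [-0.0, 0.996, -0.009, 0.088]
ft_force: [-4.0, 0.2, 8.6]
gripper_width: 21.1
```

```bash
python3 - <<'E'
from h import *
T=pose();s=ctrl.state();print(s["qpos"],s["tcp_pos"],s["clock"],s["gripper_width"],s["ft_force"])
w=cam("wrist",T);cv2.imwrite("pics/w2.png",w["image"])
w=cam("side",T);cv2.imwrite("pics/s2.png",w["image"])
E
```

```text
[ 0.62801594  0.53832402 -0.11772413  2.18716904 -0.10425335  0.26766583
 -0.95845809] [ 412.66804434 -259.92415524   43.28492167] 3.7 21.10611922725099 [-4.00589136  0.16567046  8.60974575]
```

View pics/w2.png

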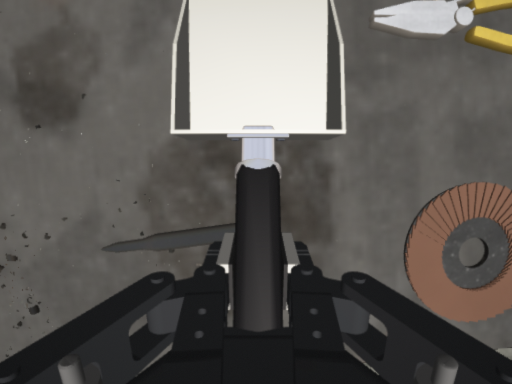

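```bash
cat > ik.py <<'E'
import numpy as np
def ik(r,z,phi):  # grip pt r,z, tilt phi deg (back +)
    p=np.radians(phi); a=r+261*np.sin(p); b=z+261*np.cos(p)-294
    D=np.hypot(a,b); c=(D*D-504**2-447**2)/(2*504*447)
    if abs(c)>1: return None
    q4=np.arccos(c); q2=np.arctan2(a,b)-np.arctan2(447*np.sin(q4),504+447*np.cos(q4))
    return np.round([q2,q4,np.pi+p-q2-q4],2)
E
python3 - <<'E'
from ik import *
print("check",ik(484,62,-10))
for r in(520,560):
  for z in(70,100,160,250): print("lift",r,z,[(t,ik(r,z,t)) for t in(5,0,-10,-15,-20)])
lr=555
for p in(35,40,45,50):
  a=np.radians(p);dx=166*np.cos(a)-62*np.sin(a);dz=166*np.sin(a)+62*np.cos(a)
  print("pour",p,[(t,ik(lr-dx,145+dz,p+t)) for t in(-5,0,5)])
E
```

```text
check [0.54 2.19 0.24]
lift 520 70 [(5, array([0.63, 1.93, 0.67])), (0, array([0.6 , 1.99, 0.56])), (-10, array([0.56, 2.1 , 0.31])), (-15, array([0.54, 2.15, 0.18])), (-20, array([0.54, 2.21, 0.05]))]
lift 520 100 [(5, array([0.57, 1.92, 0.73])), (0, array([0.54, 1.98, 0.62])), (-10, array([0.5 , 2.09, 0.38])), (-15, array([0.48, 2.15, 0.25])), (-20, array([0.47, 2.2 , 0.12]))]
lift 520 160 [(5, array([0.48, 1.89, 0.86])), (0, array([0.44, 1.95, 0.75])), (-10, array([0.39, 2.06, 0.52])), (-15, array([0.36, 2.12, 0.4 ])), (-20, array([0.34, 2.17, 0.27]))]
lift 520 250 [(5, array([0.36, 1.82, 1.05])), (0, array([0.32, 1.88, 0.95])), (-10, array([0.25, 1.99, 0.73])), (-15, array([0.21, 2.05, 0.62])), (-20, array([0.19, 2.1 , 0.5 ]))]
lift 560 70 [(5, array([0.67, 1.82, 0.73])), (0, array([0.65, 1.88, 0.61])), (-10, array([0.6 , 2.  , 0.37])), (-15, array([0.58, 2.06, 0.24])), (-20, array([0.58, 2.11, 0.11]))]
lift 560 100 [(5, array([0.63, 1.82, 0.79])), (0, array([0.59, 1.88, 0.67])), (-10, array([0.54, 1.99, 0.43])), (-15, array([0.53, 2.05, 0.3 ])), (-20, array([0.51, 2.11, 0.17]))]
lift 560 160 [(5, array([0.54, 1.79, 0.9 ])), (0, array([0.5 , 1.85, 0.79])), (-10, array([0.44, 1.97, 0.56])), (-15, array([0.42, 2.02, 0.44])), (-20, array([0.4 , 2.08, 0.31]))]
lift 560 250 [(5, array([0.42, 1.72, 1.08])), (0, array([0.39, 1.78, 0.98])), (-10, array([0.31, 1.9 , 0.76])), (-15, array([0.28, 1.95, 0.64])), (-20, array([0.26, 2.01, 0.53]))]
pour 35 [(-5, array([0.42, 1.71, 1.54])), (0, array([0.47, 1.67, 1.62])), (5, array([0.51, 1.63, 1.7 ]))]
pour 40 [(-5, array([0.48, 1.63, 1.65])), (0, array([0.53, 1.59, 1.73])), (5, array([0.57, 1.55, 1.8 ]))]
pour 45 [(-5, array([0.54, 1.54, 1.76])), (0, array([0.59, 1.51, 1.83])), (5, array([0.63, 1.48, 1.91]))]
pour 50 [(-5, array([0.61, 1.46, 1.86])), (0, array([0.65, 1.43, 1.94])), (5, array([0.69, 1.4 , 2.01]))]
```

>>> send_rows([
  {"claw":50,"slide":[0,0,0],"delta_rot":[0,0,0]},
  {"claw":50,"slide":[-0.0033,0,-0.0005],"delta_rot":[0,10,0]},
  {"claw":50,"slide":[-0.0033,0,-0.0005],"delta_rot":[0,10,0]},
  {"claw":0,"slide":[-0.0033,0,-0.0005],"delta_rot":[0,10,0]},
  {"claw":0,"slide":[-0.0033,0,-0.0005],"delta_rot":[0,10,0]},
])

```text
clock: 4.42
tcp_pos: [407.8, -259.5, 41.5]
ee_rot: [-0.0, 1.0, -0.009, 0.0]
ft_force: [0.5, 1.1, 0.7]
gripper_width: 21.3
```

>>> send_rows([
  {"claw":0,"slide":[0,0,0],"delta_rot":[0,0,0]},
  {"claw":0,"slide":[0,0,0.03],"delta_rot":[0,0,0]},
  {"claw":0,"slide":[0,0,0.08],"delta_rot":[0,0,0]},
  {"claw":0,"slide":[0,0,0.08],"delta_rot":[0,0,0]},
])

```text
clock: 4.92
tcp_pos: [410.0, -261.1, 124.4]
ee_rot: [0.001, 1.0, -0.01, 0.003]
ft_force: [0.5, -0.3, -2.5]
gripper_width: 21.4
```

```bash
python3 - <<'E'
from h import *
T=pose();s=ctrl.state();print(s["qpos"],s["tcp_pos"],s["ee_rot"],s["clock"],s["gripper_width"],s["ft_force"])
w=cam("wrist",T);cv2.imwrite("pics/w3.png",w["image"])
w=cam("side",T);cv2.imwrite("pics/s3.png",cv2.resize(w["image"][150:340,180:400],None,fx=3,fy=3))
w=cam("top",T);cv2.imwrite("pics/t3.png",cv2.resize(w["image"][110:270,200:400],None,fx=3,fy=3))
E
```

```text
[ 0.4178681   0.41833844  0.06919887  2.05626607 -0.04585677  0.6624414
 -1.07309022] [ 409.99621037 -261.12038275  124.38512519] [ 0.00130254  0.99994849 -0.0097049   0.0026714 ] 4.925 21.441163532577672 [ 0.46419516 -0.30265477 -2.45320793]
```

View pics/w3.png

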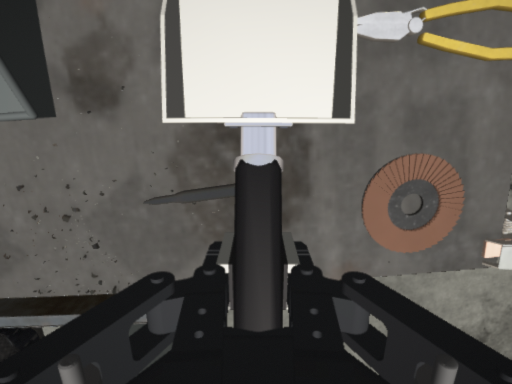

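View pics/s3.png

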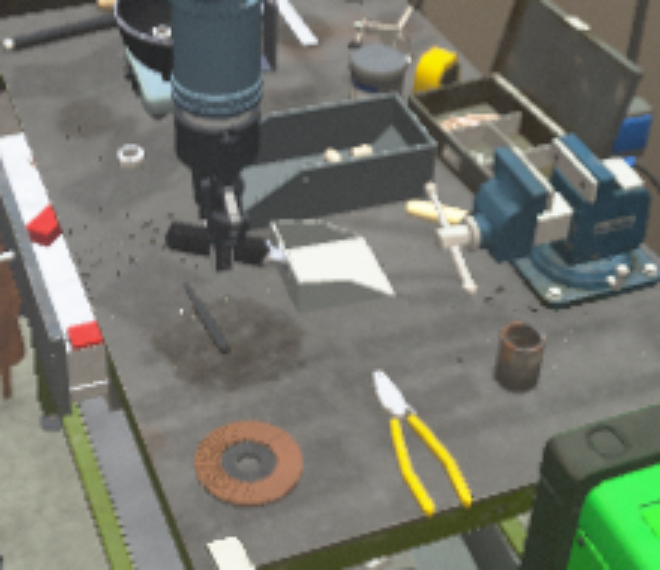

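View pics/t3.png

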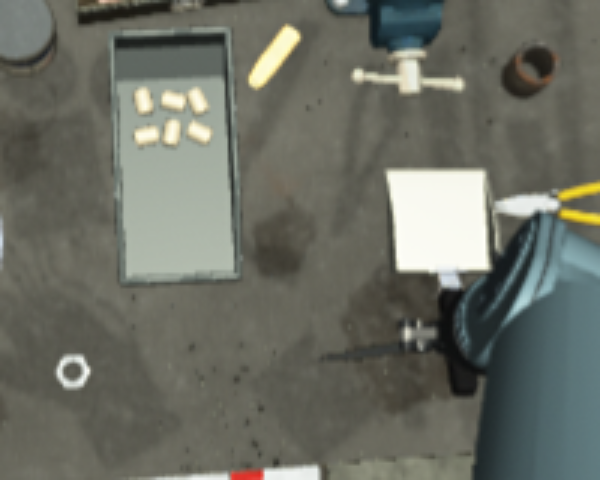

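```bash
cat > sfit.py <<'E'
from h import *
from scipy.optimize import least_squares
np.set_printoptions(precision=2,suppress=True)
def sfit(obs,T):
    # scoop frame origin pan centre underside; param: xyz(world) yaw pitch roll
    def f(p):
        M=R.from_euler("zyx",p[3:]).as_matrix()
        r=[]
        for P,c,uv in obs: r+=list(proj(c,M@np.array(P,float)+p[:3])[0]-uv)
        return np.array(r)
    t=T[:3,3]
    s=least_squares(f,[t[0]+116,t[1],t[2]-43,0,0,0]); p=s.x
    print("pan",p[:3],"ypr deg",np.degrees(p[3:])); print(s.fun.reshape(-1,2).T)
    M=R.from_euler("zyx",p[3:]).as_matrix()
    print("lip",M@[50,0,0]+p[:3],"lip-tcp",M@[50,0,0]+p[:3]-t,"grip-tcp",M@[-116,0,62]+p[:3]-t)
    return p
E
python3 - <<'E'
from sfit import *
T=pose();w=cam("wrist",T);s=cam("side");t=cam("top")
def S(x,y):return np.array([180+(x+.5)/3-.5,150+(y+.5)/3-.5])
def TP(x,y):return np.array([200+(x+.5)/3-.5,110+(y+.5)/3-.5])
sfit([((-50,47,40),w,(163,123)),((-50,-47,40),w,(355,123)),((0,47,32),w,(164,27)),((0,-47,32),w,(354,27)),
((50,-47,0),s,S(394,295)),((50,47,0),s,S(363,240)),((50,47,0),t,TP(387,170)),((50,-47,0),t,TP(486,168)),((-50,47,40),t,TP(398,271))],T)
E
```

```text
pan [ 519.15 -261.32   73.38] ypr deg [-1.08  3.53 -0.2 ]
[[ 1.76 -1.81  0.34 -0.05 -1.63 -2.15 -1.24 -1.41 -0.84]
 [ 2.71  2.86 -3.52 -3.69  3.52  2.43  2.82  3.12  0.74]]
lip [ 569.05 -262.27   70.31] lip-tcp [161.58  -3.04 -50.49] grip-tcp [-0.27  0.33 21.59]
```

```bash
python3 - <<'E'
from h import *
import pickle
T=pose();w=cam("wrist",T);s=cam("side");t=cam("top")
pickle.dump((T,w,s,t),open("c4.pkl","wb"));print(T[:3,3],ctrl.state()["clock"])
a=cv2.resize(s["image"][215:255,260:320],None,fx=8,fy=8,interpolation=cv2.INTER_CUBIC)
b=cv2.resize(t["image"][160:205,325:375],None,fx=8,fy=8,interpolation=cv2.INTER_CUBIC)
o=np.zeros((600,800,3),np.uint8);o[:320,:480]=a[:320];o[:360,400:800]=b
o[:320,:400]=a[:,80:480]
o[360:600,:]=cv2.resize(w["image"][0:150,130:380],(800,480))[:240] if 0 else cv2.resize(w["image"][0:150,130:380],(400,240),interpolation=cv2.INTER_CUBIC).repeat(1,0) if 0 else np.pad(cv2.resize(w["image"][0:150,130:380],(400,240)),((0,0),(0,400),(0,0)))
cv2.imwrite("pics/m4.png",o);cv2.imwrite("pics/w4.png",cv2.resize(w["image"][0:150,130:380],None,fx=3.2,fy=3.2,interpolation=cv2.INTER_CUBIC))
E
```

```text
[ 407.61927939 -258.94669025  120.40053647] 5.375
```

View pics/m4.png

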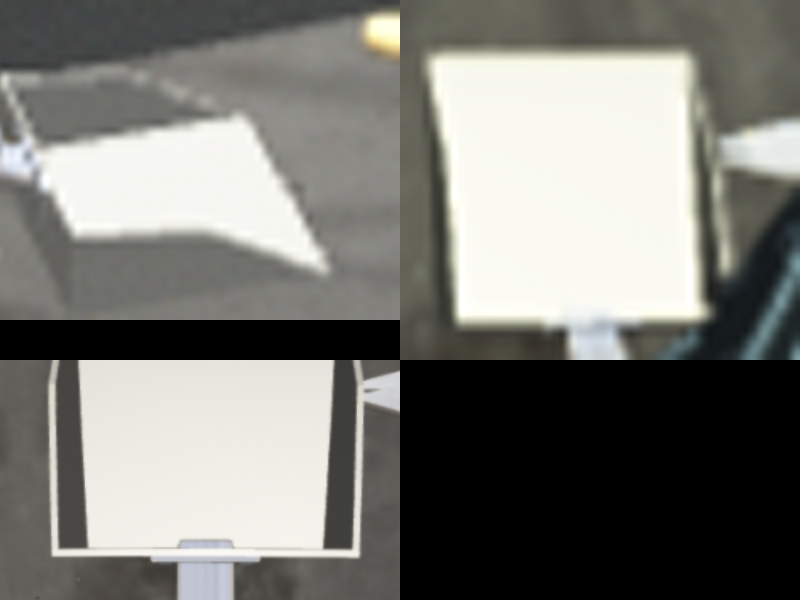

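View pics/w4.png

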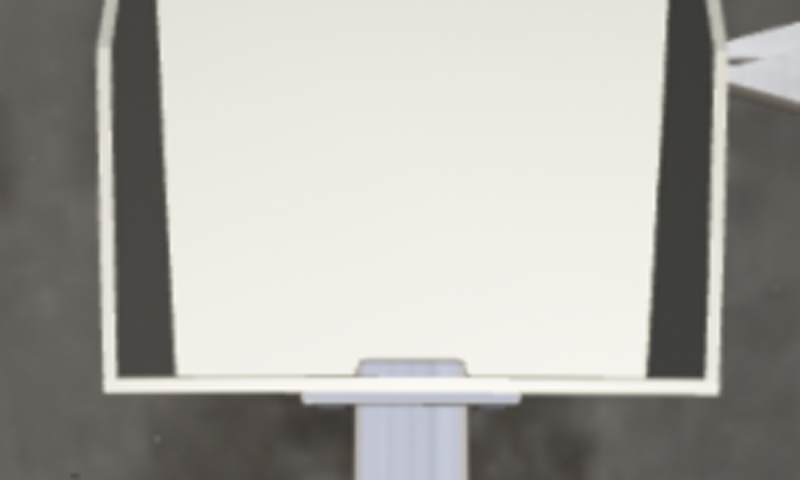

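```bash
python3 - <<'E'
from sfit import *
import pickle
T,w,s,t=pickle.load(open("c4.pkl","rb"))
W=lambda x,y:np.array([130+(x+.5)/3.2-.5,(y+.5)/3.2-.5])
S=lambda x,y:np.array([260+(x+80.5)/8-.5,215+(y+.5)/8-.5])
P=lambda x,y:np.array([325+(x-399.5)/8-.5,160+(y+.5)/8-.5])
wo=[((-50,47,40),w,W(105,393)),((-50,-47,40),w,W(718,394)),((0,47,32),w,W(98,45)),((0,-47,32),w,W(727,45)),((-48,45,2),w,W(177,376)),((-48,-45,2),w,W(646,376))]
so=[((50,-47,1),s,S(328,270)),((50,47,1),s,S(245,117))]
to=[((50,47,1),t,P(427,55)),((50,-47,1),t,P(692,52))]
sfit(wo+so+to,T); sfit(wo,T)
E
```

```text
pan [ 523.81 -260.66   78.5 ] ypr deg [-1.1  -0.25 -0.15]
[[-0.24  0.26 -0.69  0.55  0.1   0.09  0.45 -0.13 -0.27 -0.36]
 [-0.36 -0.35  0.59  0.7  -0.54 -0.31  0.37  0.13  0.43  0.45]]
lip [ 573.8  -261.62   78.72] lip-tcp [166.18  -2.67 -41.68] grip-tcp [-0.05  0.67 19.59]
pan [ 523.73 -260.63   78.33] ypr deg [-1.08 -0.05 -0.08]
[[-0.22  0.3  -0.6   0.41  0.07  0.05]
 [-0.44 -0.51  0.65  0.75 -0.38 -0.2 ]]
lip [ 573.72 -261.57   78.37] lip-tcp [166.1   -2.63 -42.03] grip-tcp [ 0.08  0.59 19.83]
```

>>> send_rows([
  {"claw":0,"slide":[0.01,0.03,0.02],"delta_rot":[0,0,2.3]},
  {"claw":0,"slide":[0.036,0.09,0.02],"delta_rot":[0,0,2.3]},
  {"claw":0,"slide":[0.036,0.15,0.02],"delta_rot":[0,0,2.3]},
  {"claw":0,"slide":[0.036,0.205,0.02],"delta_rot":[0,0,2.3]},
  {"claw":0,"slide":[0.036,0.237,0.02],"delta_rot":[0,0,2.3]},
])

```text
clock: 6.0
tcp_pos: [444.3, -19.2, 141.4]
ee_rot: [-0.0, 1.0, 0.013, -0.0]
ft_force: [0.4, -0.5, -1.3]
gripper_width: 21.4
```

>>> send_rows([
  {"claw":0,"slide":[0,0,-0.02],"delta_rot":[0,0,0]},
  {"claw":0,"slide":[0,0,-0.04],"delta_rot":[0,0,0]},
  {"claw":0,"slide":[0,0,-0.06],"delta_rot":[0,2,0]},
  {"claw":0,"slide":[0,0,-0.06],"delta_rot":[0,3,0]},
  {"claw":0,"slide":[0,0,-0.06],"delta_rot":[0,3,0]},
])

```text
clock: 6.62
tcp_pos: [445.4, -22.4, 82.0]
ee_rot: [-0.0, 1.0, 0.011, -0.026]
ft_force: [-0.3, 0.3, -2.1]
gripper_width: 21.2
```

```bash
python3 - <<'E'
from h import *
T=pose();st=ctrl.state();print(st["tcp_pos"],st["ee_rot"],st["clock"],st["ft_force"])
w=cam("wrist",T);s=cam("side");t=cam("top")
o=np.zeros((600,800,3),np.uint8)
o[:384,:512]=w["image"]
a=cv2.resize(s["image"][170:240,230:340],(440,280),interpolation=cv2.INTER_CUBIC)
b=cv2.resize(t["image"][115:215,225:295],(280,400),interpolation=cv2.INTER_CUBIC)
o[:400,515:795]=b;o[384:,:440][:216]=a[:216]
cv2.imwrite("pics/m5.png",o)
E
```

```text
[445.3610914  -22.35515602  81.9973575 ] [-3.12422054e-04  9.99603474e-01  1.12329200e-02 -2.58189405e-02] 6.625 [-0.31645428  0.28783114 -2.14204525]
```

View pics/m5.png

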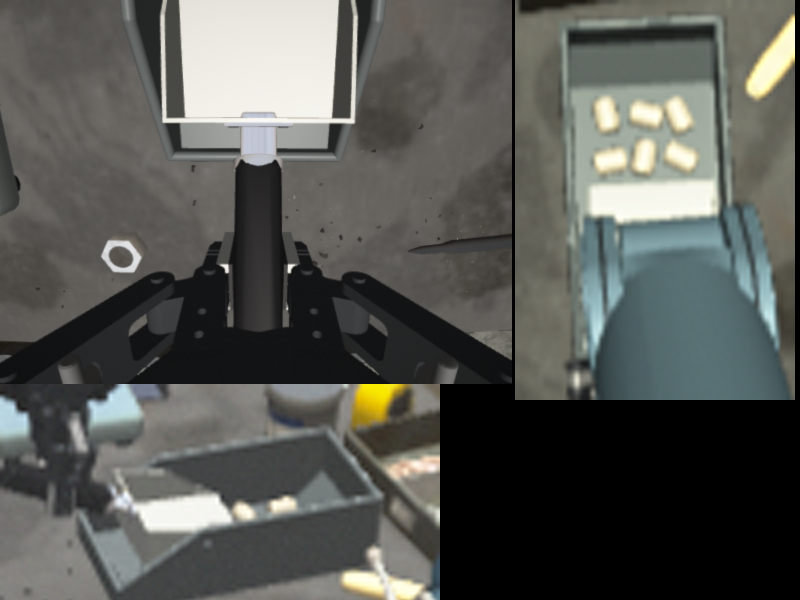

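>>> send_rows([
  {"claw":0,"slide":[-0.002,0.0025,-0.012],"delta_rot":[0,0,0]},
  {"claw":0,"slide":[-0.002,0.0025,-0.022],"delta_rot":[0,0,0]},
  {"claw":0,"slide":[-0.002,0.0025,-0.025],"delta_rot":[0,0,0]},
  {"claw":0,"slide":[-0.002,0.0025,-0.025],"delta_rot":[0,0,0]},
])

```text
clock: 7.28
tcp_pos: [442.4, -19.9, 56.3]
ee_rot: [-0.0, 1.0, 0.011, -0.027]
ft_force: [0.2, 1.0, -1.2]
gripper_width: 21.3
```

>>> send_rows([
  {"claw":0,"slide":[0,0,-0.002],"delta_rot":[0,0,0]},
  {"claw":0,"slide":[0,0,-0.002],"delta_rot":[0,0,0]},
])

```text
clock: 7.52
tcp_pos: [442.8, -19.9, 54.7]
ee_rot: [-0.0, 1.0, 0.011, -0.026]
ft_force: [-1.2, -0.3, -1.6]
gripper_width: 21.6
```

>>> send_rows([
  {"claw":0,"slide":[0,0,-0.0015],"delta_rot":[0,0,0]},
  {"claw":0,"slide":[0,0,-0.0015],"delta_rot":[0,0,0]},
])

```text
clock: 7.78
tcp_pos: [442.8, -19.9, 53.3]
ee_rot: [-0.0, 1.0, 0.011, -0.026]
ft_force: [-1.6, -0.6, 2.4]
gripper_width: 21.1
```

```bash
python3 - <<'E'
from h import *
T=pose();st=ctrl.state();print(st["tcp_pos"],st["clock"],st["ft_force"],st["wrist_torque"])
s=cam("side");t=cam("top");w=cam("wrist",T)
o=np.zeros((600,800,3),np.uint8)
a=cv2.resize(s["image"][170:230,235:325],(720,480),interpolation=cv2.INTER_CUBIC)
o[:480,:720]=a
cv2.imwrite("pics/m6.png",o[:480])
E
```

```text
[442.76816939 -19.89539397  53.2718179 ] 7.775 [-1.59367437 -0.55351669  2.40370137] [-0.07201393  0.00529816 -0.00466114]
```

View pics/m6.png

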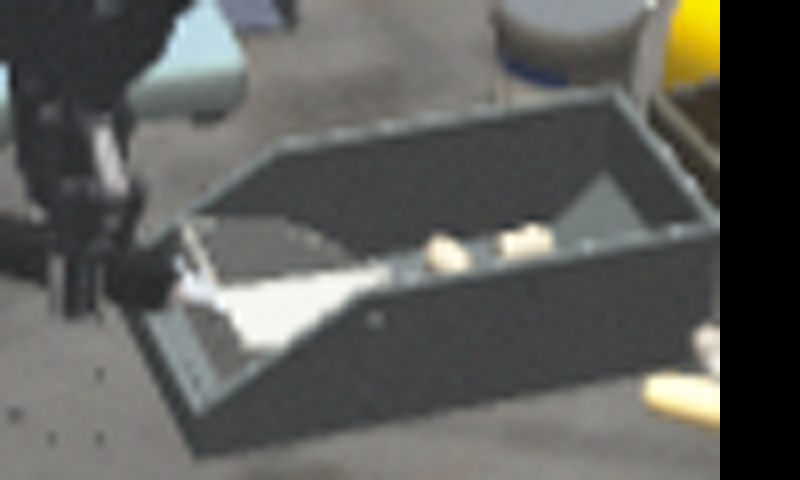

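>>> send_rows([
  {"claw":0,"slide":[0.01,0.0002,0],"delta_rot":[0,0,0]},
  {"claw":0,"slide":[0.022,0.0004,0],"delta_rot":[0,0,0]},
  {"claw":0,"slide":[0.034,0.0007,0],"delta_rot":[0,0,0]},
  {"claw":0,"slide":[0.046,0.001,0],"delta_rot":[0,0,0]},
  {"claw":0,"slide":[0.055,0.001,0],"delta_rot":[0,0,0]},
])

```text
clock: 8.55
tcp_pos: [498.8, -18.8, 53.1]
ee_rot: [-0.0, 1.0, 0.011, -0.026]
ft_force: [-3.8, -0.5, 3.5]
gripper_width: 21.4
```

```bash
cat > look.py <<'E'
from h import *
import sys
T=pose();st=ctrl.state();print(st["tcp_pos"],st["ee_rot"],st["clock"],st["ft_force"],st["qpos"][5])
s=cam("side");t=cam("top")
o=np.zeros((520,800,3),np.uint8)
o[:300,:450]=cv2.resize(s["image"][170:230,235:325],(450,300),interpolation=cv2.INTER_CUBIC)
o[:520,455:795]=cv2.resize(t["image"][112:216,225:293],(340,520),interpolation=cv2.INTER_CUBIC)
cv2.imwrite(f"pics/{sys.argv[1]}.png",o)
E
python3 look.py m7
```

```text
[498.75667323 -18.78835166  53.13175245] [-3.22766320e-04  9.99598165e-01  1.13261373e-02 -2.59831137e-02] 8.55 [-3.83246287 -0.51074214  3.48190853] 0.6049839774300645
```

View pics/m7.png

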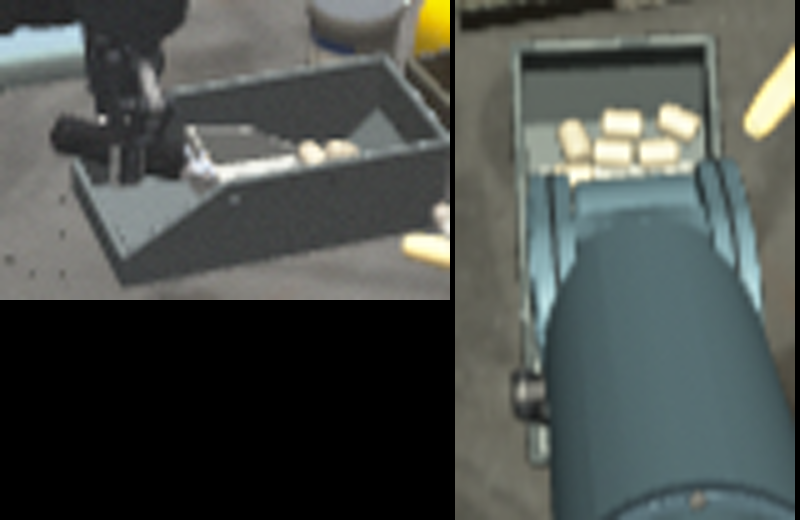

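>>> send_rows([
  {"claw":0,"slide":[0.01,0.0002,0],"delta_rot":[0,0,0]},
  {"claw":0,"slide":[0.018,0.0004,0],"delta_rot":[0,0,0]},
  {"claw":0,"slide":[0.025,0.0006,0],"delta_rot":[0,0,0]},
  {"claw":0,"slide":[0.025,0.0006,0],"delta_rot":[0,0,0]},
])

```text
clock: 9.15
tcp_pos: [523.9, -18.2, 53.2]
ee_rot: [-0.0, 1.0, 0.011, -0.025]
ft_force: [-0.2, -0.1, 1.5]
gripper_width: 21.6
```

```bash
python3 look.py m8
```

```text
[523.85749424 -18.24129658  53.19294512] [-3.13130551e-04  9.99615824e-01  1.12537322e-02 -2.53270465e-02] 9.15 [-0.23072946 -0.13437907  1.45129841] 0.6378715745254245
```

View pics/m8.png

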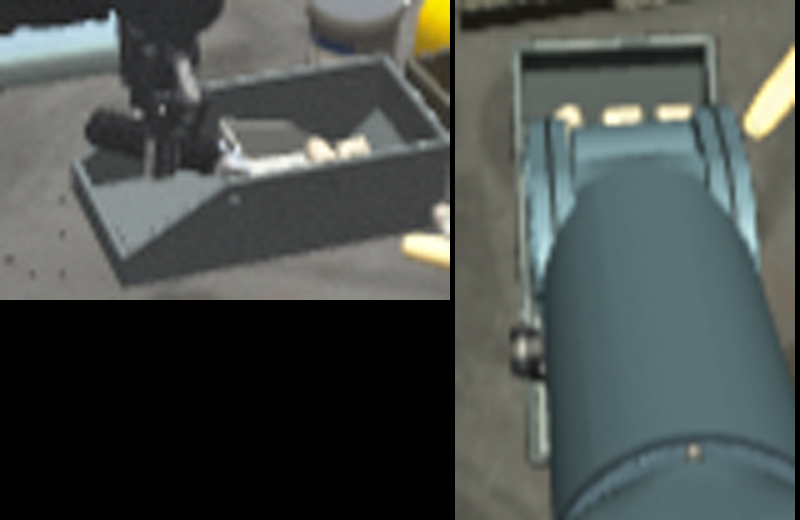

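>>> send_rows([
  {"claw":0,"slide":[0.003,0.0001,-0.001],"delta_rot":[0,-1.5,0]},
  {"claw":0,"slide":[0.006,0.0002,-0.004],"delta_rot":[0,-4.5,0]},
  {"claw":0,"slide":[0.009,0.0003,-0.007],"delta_rot":[0,-7,0]},
  {"claw":0,"slide":[0.011,0.0003,-0.0095],"delta_rot":[0,-10,0]},
  {"claw":0,"slide":[0.011,0.0003,-0.011],"delta_rot":[0,-12,0]},
])

```text
clock: 9.88
tcp_pos: [532.5, -18.0, 41.5]
ee_rot: [0.001, 0.997, 0.011, 0.078]
ft_force: [-0.5, -0.2, -2.2]
gripper_width: 21.6
```

```bash
python3 look.py m9; python3 - <<'E'
from h import *
w=cam("wrist");cv2.imwrite("pics/w9.png",w["image"])
E
```

```text
[532.51593311 -17.95167669  41.5452718 ] [8.68291749e-04 9.96851074e-01 1.12635390e-02 7.84876745e-02] 9.875 [-0.5212528  -0.1885049  -2.15509607] 0.31296576396251735
```

View pics/m9.png

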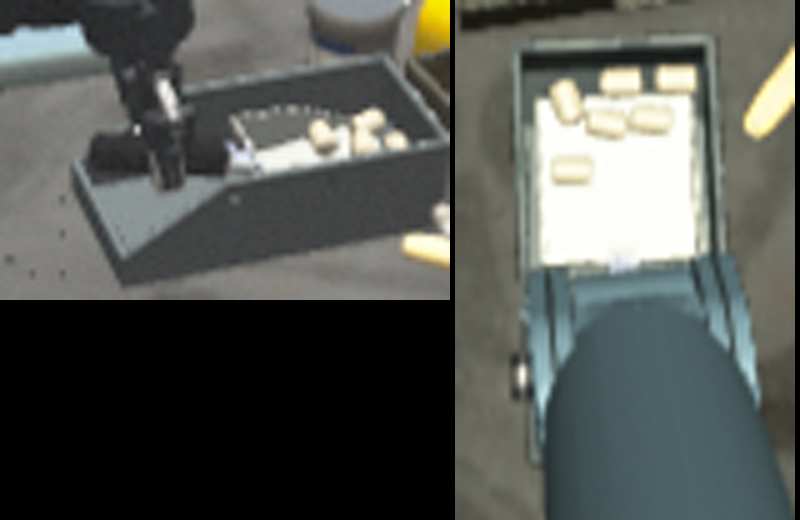

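View pics/w9.png

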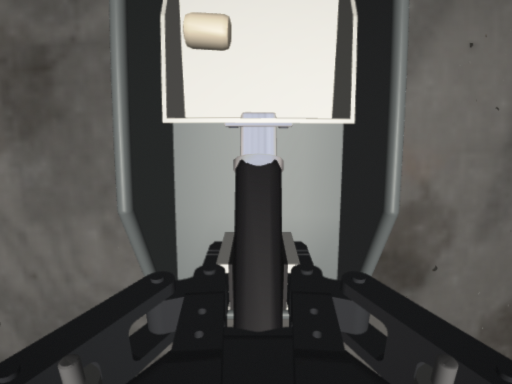

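>>> send_rows([
  {"claw":0,"slide":[-0.002,0,0.006],"delta_rot":[0,-2,0]},
  {"claw":0,"slide":[-0.004,0,0.016],"delta_rot":[0,-4,0]},
  {"claw":0,"slide":[-0.004,0,0.03],"delta_rot":[0,-6,0]},
  {"claw":0,"slide":[-0.004,0,0.042],"delta_rot":[0,-8,0]},
  {"claw":0,"slide":[-0.004,0,0.05],"delta_rot":[0,-9,0]},
])

```text
clock: 10.65
tcp_pos: [530.3, -17.9, 93.8]
ee_rot: [0.002, 0.987, 0.011, 0.158]
ft_force: [0.5, -0.4, -2.2]
gripper_width: 21.3
```

```bash
python3 look.py m10; python3 - <<'E'
from h import *
w=cam("wrist");cv2.imwrite("pics/w10.png",w["image"])
E
```

```text
[530.26948526 -17.93403351  93.78454842] [0.00198809 0.98736697 0.01126585 0.15803672] 10.65 [ 0.46143435 -0.39246831 -2.24998435] 0.19188714863429124
```

View pics/m10.png

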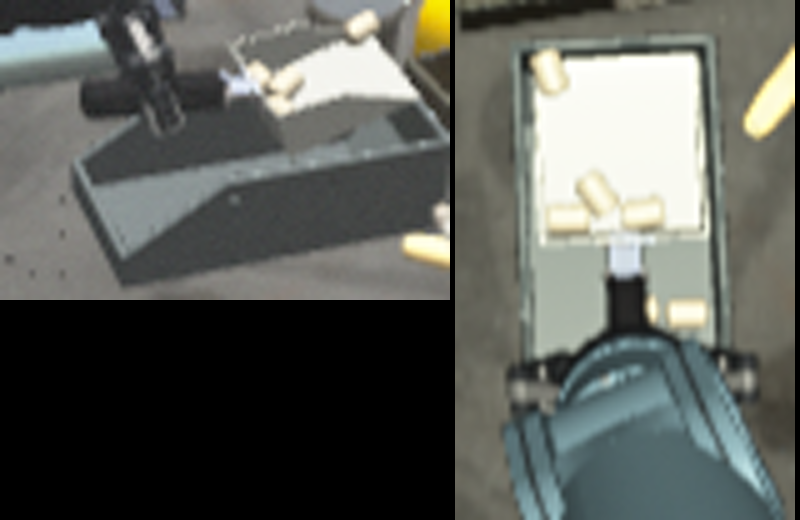

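View pics/w10.png

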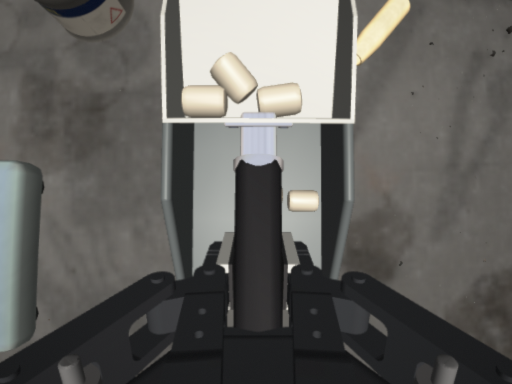

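>>> send_rows([
  {"claw":0,"slide":[0,0,0.015],"delta_rot":[4,0,0]},
  {"claw":0,"slide":[0,0,0.025],"delta_rot":[10,0,0]},
  {"claw":0,"slide":[0,0,0.025],"delta_rot":[16,0,0]},
  {"claw":0,"slide":[0,0,0.025],"delta_rot":[20,0,0]},
])

```text
clock: 11.3
tcp_pos: [530.2, -18.2, 117.7]
ee_rot: [-0.171, 0.973, -0.017, 0.157]
ft_force: [-0.3, 0.1, -3.8]
gripper_width: 20.8
```

```bash
python3 look.py m11
```

```text
[530.23540965 -18.20390835 117.70258366] [-0.17140459  0.97253476 -0.01653397  0.15659897] 11.3 [-0.33007365  0.09619662 -3.83378222] 0.3093363502224063
```

View pics/m11.png

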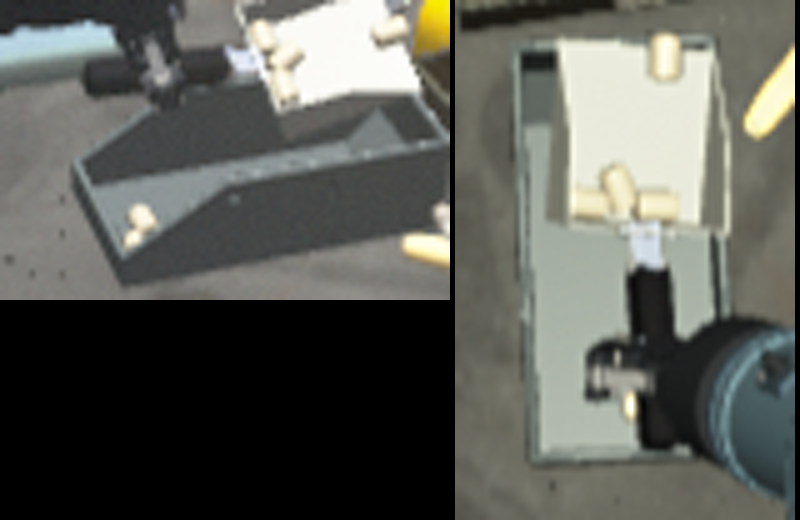

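>>> send_rows([
  {"claw":0,"slide":[0,0,0.005],"delta_rot":[-8,-4,0]},
  {"claw":0,"slide":[0,0,0.015],"delta_rot":[-14,-6,0]},
])

```text
clock: 11.65
tcp_pos: [527.4, -17.8, 125.2]
ee_rot: [-0.074, 0.978, 0.007, 0.194]
ft_force: [-0.7, -1.2, -2.4]
gripper_width: 21.3
```

```bash
python3 look.py m12
```

```text
[527.41708996 -17.79286307 125.19433091] [-0.07436612  0.97818749  0.00692691  0.19383224] 11.65 [-0.67282733 -1.23802736 -2.3888156 ] 0.19619029625990925
```

View pics/m12.png

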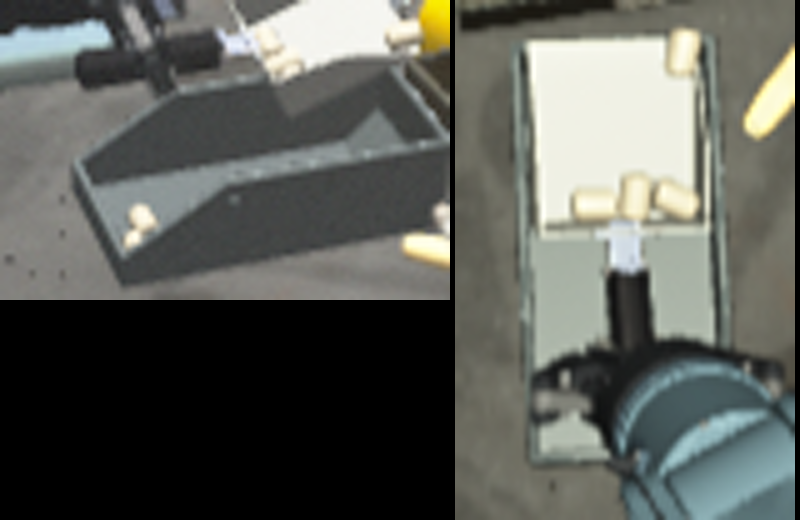

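>>> send_rows([
  {"claw":0,"slide":[0,0,0.005],"delta_rot":[-4,0,0]},
  {"claw":0,"slide":[0,0,0.01],"delta_rot":[-8,-1,0]},
  {"claw":0,"slide":[0,0,0.01],"delta_rot":[-8,-1,0]},
])

```text
clock: 12.12
tcp_pos: [528.3, -16.3, 135.4]
ee_rot: [-0.008, 0.979, 0.023, 0.201]
ft_force: [-0.3, 0.2, -2.0]
gripper_width: 21.6
```

```bash
python3 look.py m13
```

```text
[528.32963628 -16.30891981 135.37319051] [-0.00770276  0.97921041  0.02290813  0.20140221] 12.125 [-0.29089094  0.21113768 -2.02979734] 0.20163085268391134
```

View pics/m13.png

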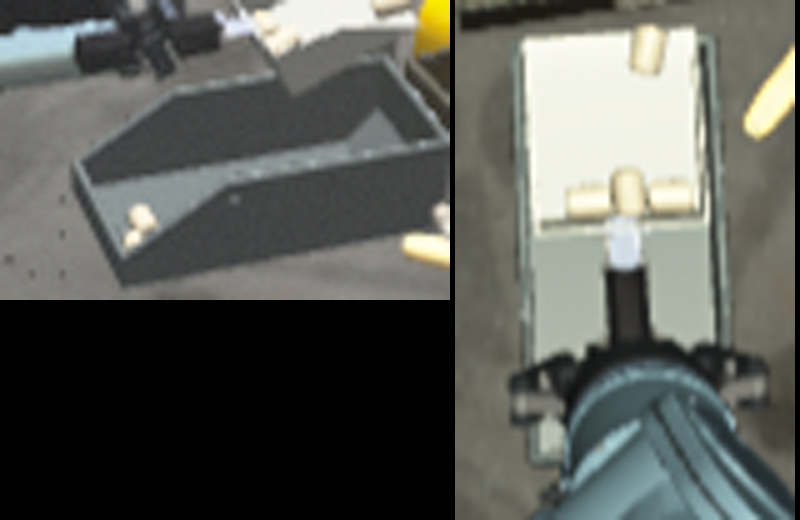

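>>> send_rows([
  {"claw":0,"slide":[-0.02,0,0.005],"delta_rot":[0,0,0]},
  {"claw":0,"slide":[-0.04,0,0.01],"delta_rot":[0,0,0]},
  {"claw":0,"slide":[-0.01,0,0.01],"delta_rot":[0,0,0]},
  {"claw":0,"slide":[-0.04,0,0.01],"delta_rot":[0,0,0]},
  {"claw":0,"slide":[-0.01,0,0.01],"delta_rot":[0,0,0]},
])

```text
clock: 12.85
tcp_pos: [512.2, -22.1, 142.0]
ee_rot: [-0.007, 0.98, 0.018, 0.197]
ft_force: [1.3, 0.1, -0.8]
gripper_width: 21.2
```

```bash
python3 look.py m14
```

```text
[512.1940153  -22.11106132 141.99520918] [-0.00658954  0.98030011  0.01779042  0.19660055] 12.85 [ 1.26001115  0.11375834 -0.80966182] 0.24098681228843066
```

View pics/m14.png

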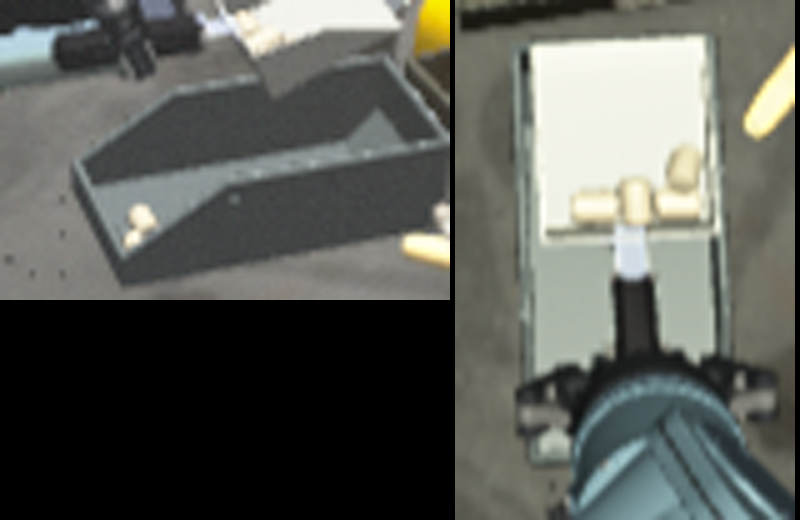

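>>> send_rows([
  {"claw":0,"slide":[-0.006,0.008,0.02],"delta_rot":[0,0,1]},
  {"claw":0,"slide":[-0.016,0.022,0.045],"delta_rot":[0,0,3]},
  {"claw":0,"slide":[-0.03,0.044,0.07],"delta_rot":[0,0,6]},
  {"claw":0,"slide":[-0.046,0.07,0.09],"delta_rot":[0,0,9]},
  {"claw":0,"slide":[-0.062,0.098,0.105],"delta_rot":[0,0,12]},
])

```text
clock: 13.58
tcp_pos: [455.4, 78.3, 250.2]
ee_rot: [-0.029, 0.972, 0.121, 0.199]
ft_force: [0.9, -0.3, -1.0]
gripper_width: 21.4
```

>>> send_rows([
  {"claw":0,"slide":[-0.016,0.028,0.008],"delta_rot":[0,0,3.5]},
  {"claw":0,"slide":[-0.032,0.056,0.014],"delta_rot":[0,0,7]},
  {"claw":0,"slide":[-0.044,0.08,0.018],"delta_rot":[0,0,9.5]},
  {"claw":0,"slide":[-0.052,0.096,0.02],"delta_rot":[0,0,11]},
  {"claw":0,"slide":[-0.056,0.105,0.02],"delta_rot":[0,0,11.7]},
])

```text
clock: 14.2
tcp_pos: [399.8, 183.4, 269.8]
ee_rot: [-0.048, 0.955, 0.22, 0.195]
ft_force: [-0.1, -0.4, -1.6]
gripper_width: 21.3
```

```bash
cat > look2.py <<'E'
from h import *
import sys
T=pose();st=ctrl.state();print(st["tcp_pos"],R.from_matrix(T[:3,:3]@np.diag([1,-1,-1])).as_euler("ZYX",True),st["clock"],st["ft_force"],st["qpos"])
s=cam("side");t=cam("top")
o=np.zeros((520,800,3),np.uint8)
o[:300,:400]=cv2.resize(s["image"][80:185,190:330],(400,300),interpolation=cv2.INTER_CUBIC)
o[:480,400:800]=cv2.resize(t["image"][110:230,110:210],(400,480),interpolation=cv2.INTER_CUBIC)
cv2.imwrite(f"pics/{sys.argv[1]}.png",o)
E
python3 look2.py m15
```

```text
[399.82562404 183.44249816 269.76110487] [ 25.86829621 -23.2061532    0.397656  ] 14.2 [-0.09812022 -0.44438459 -1.61622045] [ 0.7887236  -0.116176   -1.21746831  2.27598051 -0.24089747  0.51073377
 -1.37987829]
```

View pics/m15.png

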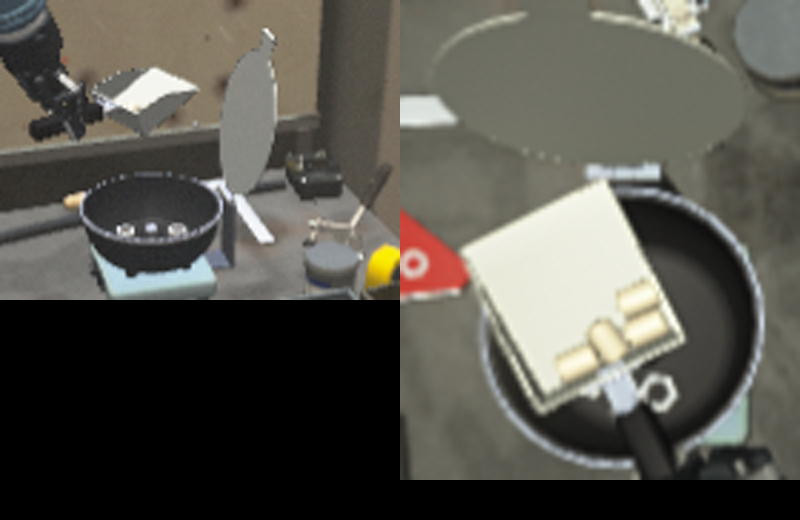

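>>> send_rows([
  {"claw":0,"slide":[-0.003,-0.0015,-0.007],"delta_rot":[-1.9,4,0]},
  {"claw":0,"slide":[-0.006,-0.003,-0.016],"delta_rot":[-4.3,9,0]},
  {"claw":0,"slide":[-0.009,-0.0045,-0.024],"delta_rot":[-6.5,13.5,0]},
  {"claw":0,"slide":[-0.009,-0.0045,-0.028],"delta_rot":[-7.4,15.3,0]},
])

```text
clock: 14.8
tcp_pos: [391.5, 178.7, 240.8]
ee_rot: [-0.017, 0.973, 0.223, 0.05]
ft_force: [-0.3, -0.3, -2.2]
gripper_width: 21.3
```

```bash
python3 look2.py m16
```

```text
[391.51144022 178.73896174 240.79623931] [25.78145141 -6.04852281  0.58774033] 14.8 [-0.29516682 -0.29759158 -2.15470326] [ 0.53624122  0.25382058 -1.18118196  2.10839503  0.32415818  0.85270908
 -1.9455043 ]
```

View pics/m16.png

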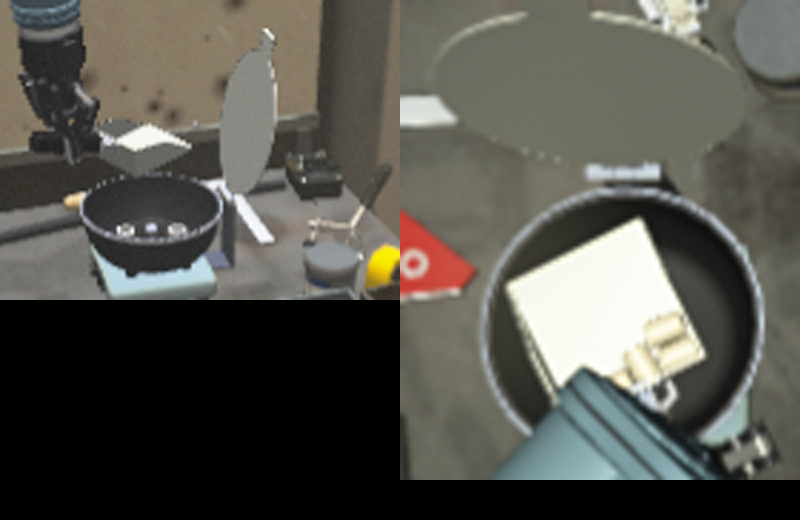

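>>> send_rows([
  {"claw":0,"slide":[0,0,0.005],"delta_rot":[-4.4,9,0]},
  {"claw":0,"slide":[0,0,0.015],"delta_rot":[-8.9,18.5,0]},
  {"claw":0,"slide":[0,0,0.025],"delta_rot":[-13.5,27.9,0]},
  {"claw":0,"slide":[0,0,0.04],"delta_rot":[-17.8,36.9,0]},
  {"claw":0,"slide":[0,0,0.052],"delta_rot":[-22.2,45.9,0]},
])

```text
clock: 15.52
tcp_pos: [392.0, 178.9, 294.1]
ee_rot: [0.081, 0.901, 0.205, -0.374]
ft_force: [-0.3, 0.8, -2.2]
gripper_width: 21.5
```

```bash
python3 look2.py m17
```

```text
[391.99501087 178.94209221 294.13622848] [25.8503503 44.9331759  0.5940518] 15.525 [-0.31360113  0.81787655 -2.24127671] [ 0.06561682  0.78980451 -0.9262644   1.47781841  0.27525333  1.89403642
 -2.07084987]
```

View pics/m17.png

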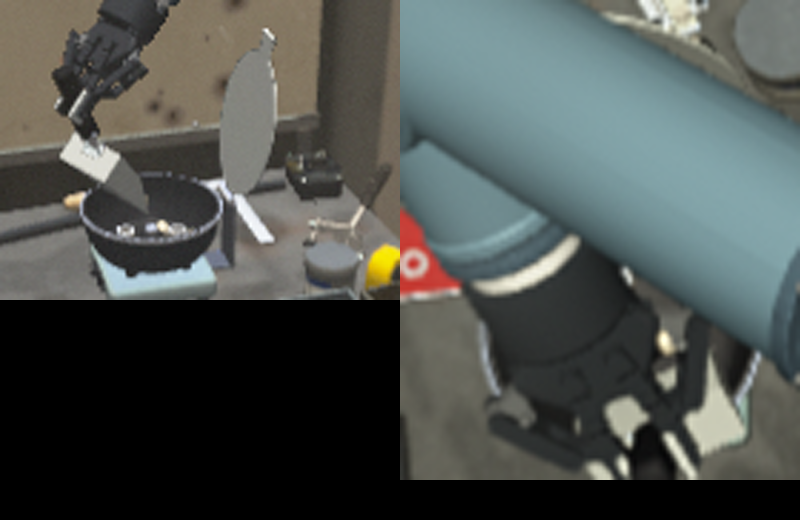

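>>> send_rows([
  {"claw":0,"slide":[0,0,0],"delta_rot":[0,0,0]},
  {"claw":0,"slide":[-0.006,-0.003,0.008],"delta_rot":[0,0,0]},
  {"claw":0,"slide":[0,0,0],"delta_rot":[0,0,0]},
  {"claw":0,"slide":[0,0,0],"delta_rot":[0,0,0]},
])

```text
clock: 16.12
tcp_pos: [391.1, 178.5, 293.7]
ee_rot: [0.082, 0.902, 0.205, -0.371]
ft_force: [-0.5, -0.3, -2.1]
gripper_width: 21.5
```

```bash
python3 look2.py m18; python3 - <<'E'
from h import *
w=cam("wrist");cv2.imwrite("pics/w18.png",w["image"])
E
```

```text
[391.0618991  178.48606812 293.65729588] [25.82534154 44.71205647  0.41368468] 16.125 [-0.49729344 -0.31680618 -2.11684411] [ 0.06154508  0.78188092 -0.91676141  1.48359196  0.27278592  1.88725157
 -2.06466624]
```

View pics/m18.png

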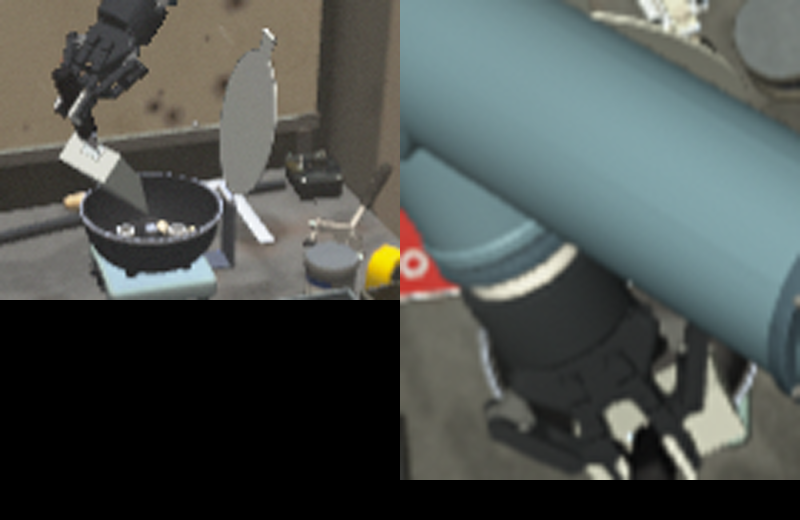

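View pics/w18.png

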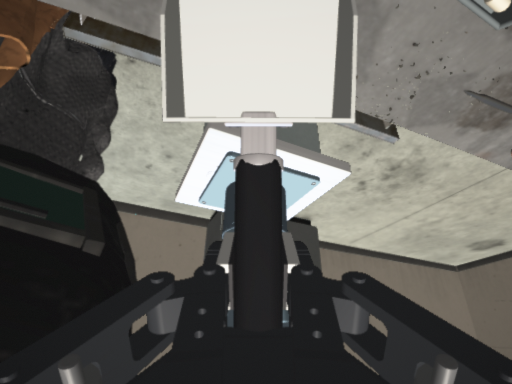

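>>> send_rows([
  {"claw":0,"slide":[0,0,0.005],"delta_rot":[4.4,-9,0]},
  {"claw":0,"slide":[0,0,0.005],"delta_rot":[8.9,-18.5,0]},
  {"claw":0,"slide":[0,-0.03,0],"delta_rot":[13.5,-27.9,0]},
  {"claw":0,"slide":[0,-0.07,-0.01],"delta_rot":[17.8,-36.9,0]},
  {"claw":0,"slide":[0,-0.12,-0.02],"delta_rot":[19.5,-40.3,0]},
])

```text
clock: 16.9
tcp_pos: [390.4, 64.8, 275.2]
ee_rot: [-0.003, 0.974, 0.225, -0.004]
ft_force: [1.1, -0.2, -0.1]
gripper_width: 21.5
```

```bash
python3 - <<'E'
from h import *
T=pose();st=ctrl.state();print(st["tcp_pos"],R.from_matrix(T[:3,:3]@np.diag([1,-1,-1])).as_euler("ZYX",True),st["clock"],st["qpos"])
t=cam("top");cv2.imwrite("pics/m19.png",cv2.resize(t["image"][100:260,110:310],(800,640),interpolation=cv2.INTER_CUBIC)[:600])
E
```

```text
[390.37970907  64.75752394 275.19494413] [26.04498755  0.40511686  0.43592284] 16.9 [ 0.82669862  0.17782799 -1.17825725  2.05467548  0.18343499  1.03369318
 -1.55807227]
```

View pics/m19.png

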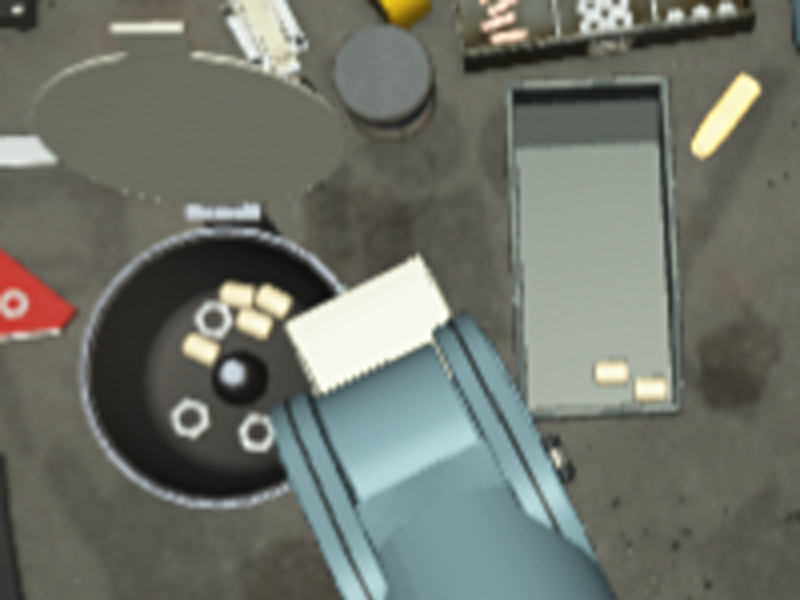

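>>> send_rows([
  {"claw":0,"slide":[0.003,-0.05,-0.01],"delta_rot":[0,0,-5]},
  {"claw":0,"slide":[0.006,-0.105,-0.02],"delta_rot":[0,0,-11]},
  {"claw":0,"slide":[0.01,-0.165,-0.03],"delta_rot":[0,0,-17]},
  {"claw":0,"slide":[0.014,-0.22,-0.05],"delta_rot":[0,0,-23]},
  {"claw":0,"slide":[0.016,-0.27,-0.08],"delta_rot":[0,0,-27]},
])

```text
clock: 17.58
tcp_pos: [407.6, -206.8, 195.2]
ee_rot: [-0.004, 1.0, -0.011, -0.005]
ft_force: [1.2, -0.0, -1.4]
gripper_width: 21.4
```

>>> send_rows([
  {"claw":0,"slide":[0.001,-0.03,-0.03],"delta_rot":[0,0,0]},
  {"claw":0,"slide":[0.001,-0.045,-0.07],"delta_rot":[0,0,0]},
  {"claw":0,"slide":[0.001,-0.048,-0.1],"delta_rot":[0,0,0]},
  {"claw":0,"slide":[0.001,-0.048,-0.1],"delta_rot":[0,0,0]},
  {"claw":0,"slide":[0.001,-0.048,-0.1],"delta_rot":[0,0,0]},
])

```text
clock: 18.2
tcp_pos: [409.0, -252.2, 96.4]
ee_rot: [-0.005, 1.0, -0.009, -0.004]
ft_force: [-0.1, -0.7, -1.2]
gripper_width: 21.4
```

```bash
cat > st.py <<'E'
from h import *
T=pose();st=ctrl.state();print(st["tcp_pos"],R.from_matrix(T[:3,:3]@np.diag([1,-1,-1])).as_euler("ZYX",True),st["clock"],st["ft_force"],st["qpos"])
E
python3 st.py; python3 - <<'E'
from h import *
s=cam("side");w=cam("wrist")
o=np.zeros((384,800,3),np.uint8);o[:,:512]=w["image"];o[:280,512:800]=cv2.resize(s["image"][190:290,220:320],(288,288))[:280]
cv2.imwrite("pics/m20.png",o)
E
```

```text
[ 408.99606035 -252.17703134   96.3732984 ] [-1.04298283  0.51682159  0.57252441] 18.2 [-0.08229058 -0.66355229 -1.24528514] [ 1.02577823  0.57713859 -0.70813649  2.03306395  0.54514021  0.73927319
 -1.61155803]
```

View pics/m20.png

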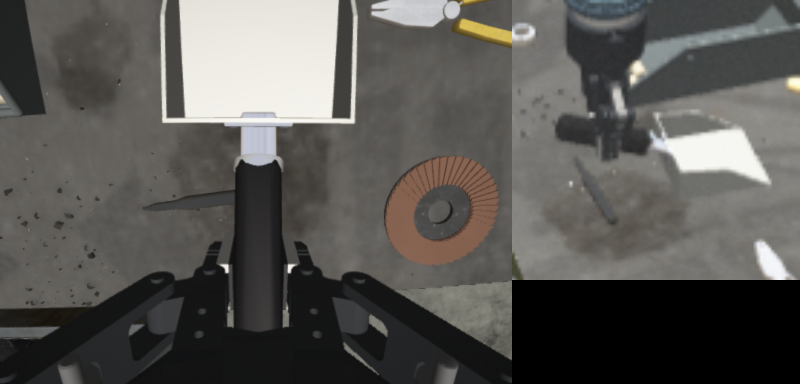

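>>> send_rows([
  {"claw":0,"slide":[0,-0.004,-0.025],"delta_rot":[0,-0.5,0]},
  {"claw":0,"slide":[0,-0.006,-0.045],"delta_rot":[0,-0.5,0]},
  {"claw":0,"slide":[0,-0.006,-0.052],"delta_rot":[0,-0.5,0]},
  {"claw":0,"slide":[0,-0.006,-0.052],"delta_rot":[0,-0.5,0]},
])

```text
clock: 18.8
tcp_pos: [408.3, -258.3, 43.3]
ee_rot: [-0.005, 1.0, -0.009, -0.001]
ft_force: [-0.3, -0.2, -0.8]
gripper_width: 21.4
```

>>> send_rows([
  {"claw":0,"slide":[0,0,-0.002],"delta_rot":[0,0,0]},
  {"claw":0,"slide":[0,0,-0.002],"delta_rot":[0,0,0]},
])

```text
clock: 19.05
tcp_pos: [408.8, -258.6, 41.9]
ee_rot: [-0.005, 1.0, -0.009, 0.0]
ft_force: [-1.0, 0.5, 1.1]
gripper_width: 21.4
```

>>> send_rows([
  {"claw":0,"slide":[0,0,-0.001],"delta_rot":[0,0,0]},
  {"claw":25,"slide":[0,0,-0.001],"delta_rot":[0,0,0]},
  {"claw":70,"slide":[0,0,-0.001],"delta_rot":[0,0,0]},
  {"claw":100,"slide":[0,0,-0.001],"delta_rot":[0,0,0]},
  {"claw":100,"slide":[0,0,-0.001],"delta_rot":[0,0,0]},
])

```text
clock: 19.68
tcp_pos: [408.2, -258.6, 40.3]
ee_rot: [-0.005, 1.0, -0.01, -0.0]
ft_force: [-0.1, 0.1, -0.9]
gripper_width: 74.6
```

>>> send_rows([
  {"claw":100,"slide":[0,0,0.03],"delta_rot":[0,0,0]},
  {"claw":100,"slide":[0,0,0.08],"delta_rot":[0,0,0]},
  {"claw":100,"slide":[0,0,0.14],"delta_rot":[0,0,0]},
  {"claw":100,"slide":[0,0.03,0.2],"delta_rot":[0,0,0]},
])

```text
clock: 20.18
tcp_pos: [408.1, -232.0, 238.1]
ee_rot: [-0.005, 1.0, -0.011, -0.0]
ft_force: [0.5, -0.2, 0.4]
gripper_width: 85.3
```

```bash
python3 st.py; python3 - <<'E'
from h import *
s=cam("side");w=cam("wrist");t=cam("top")
o=np.zeros((600,800,3),np.uint8);o[:384,:512]=w["image"];o[:288,512:800]=cv2.resize(s["image"][190:290,220:320],(288,288))
o[300:600,512:800]=cv2.resize(t["image"][150:250,304:400],(288,300))
cv2.imwrite("pics/m21.png",o)
a=cv2.resize(t["image"][110:230,110:210],(400,480),interpolation=cv2.INTER_CUBIC);b=cv2.resize(s["image"][70:170,220:320],(400,400))
o=np.zeros((480,800,3),np.uint8);o[:,:400]=a;o[:400,400:]=b;cv2.imwrite("pics/m22.png",o)
E
```

```text
[ 408.08019472 -231.97344762  238.09401776] [-1.2939075   0.02405033  0.58054357] 20.175 [ 0.46417995 -0.20831412  0.36372703] [ 1.16929042  0.34528245 -0.88661618  1.95063963  0.30686256  0.99291943
 -1.45301726]
```

View pics/m21.png

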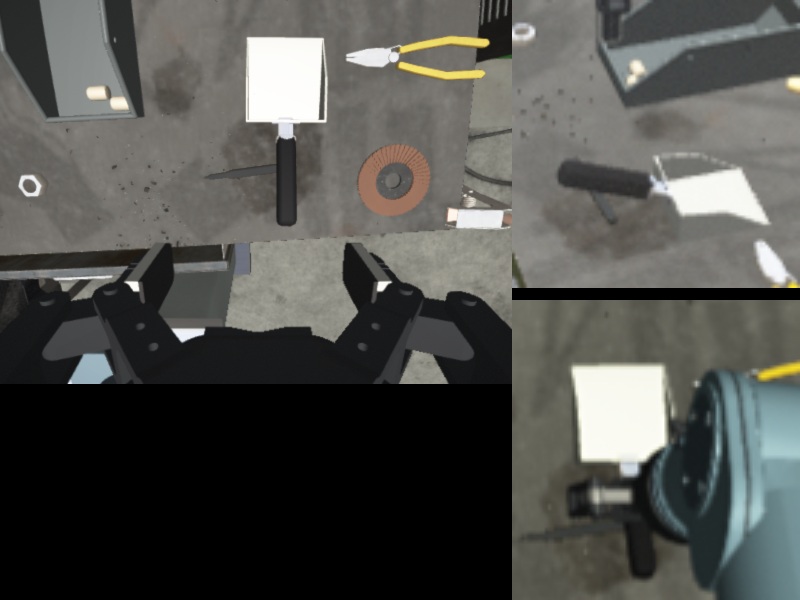

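View pics/m22.png

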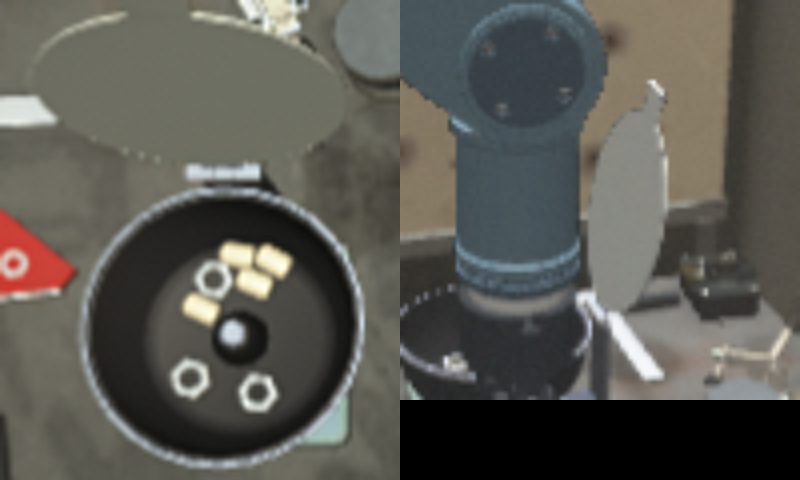

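```bash
python3 - <<'E'
from h import *
s=cam("side");t=cam("top")
print(tri((t,(146.5,106.7)),(s,(283.5,93))))
E
```

```text
(array([670.09188082, 238.16216712, 347.20880487]), [1.7231135213857274, 1.723113521385404])
```

>>> send_rows([
  {"claw":0,"slide":[0.02,0.03,0.04],"delta_rot":[0,0,0]},
  {"claw":0,"slide":[0.05,0.07,0.075],"delta_rot":[0,0,0]},
  {"claw":0,"slide":[0.08,0.11,0.11],"delta_rot":[0,0,0]},
  {"claw":0,"slide":[0.11,0.15,0.14],"delta_rot":[0,0,0]},
  {"claw":0,"slide":[0.14,0.2,0.16],"delta_rot":[0,0,0]},
])

```text
clock: 21.05
tcp_pos: [549.1, -31.4, 395.6]
ee_rot: [-0.005, 1.0, -0.011, -0.001]
ft_force: [0.8, -0.4, 0.3]
gripper_width: 0.2
```

>>> send_rows([
  {"claw":0,"slide":[0.04,0.045,0],"delta_rot":[0,0,0]},
  {"claw":0,"slide":[0.08,0.09,0],"delta_rot":[0,0,0]},
  {"claw":0,"slide":[0.12,0.135,0],"delta_rot":[0,0,0]},
  {"claw":0,"slide":[0.15,0.18,0],"delta_rot":[0,0,0]},
  {"claw":0,"slide":[0.155,0.22,0],"delta_rot":[0,0,0]},
])

```text
clock: 21.68
tcp_pos: [704.4, 190.3, 391.6]
ee_rot: [-0.004, 1.0, -0.01, -0.003]
ft_force: [0.5, -1.1, -0.6]
gripper_width: 0.2
```

```bash
python3 st.py
```

```text
[704.39927127 190.26314261 391.56635044] [-1.1474233   0.34491873  0.48273557] 21.675 [ 0.52211333 -1.09551818 -0.60466025] [ 0.09123358  0.72586382 -0.86410127  1.0181726   0.51900294  1.59641531
 -2.20421206]
```

>>> send_rows([
  {"claw":0,"slide":[0,0.035,0],"delta_rot":[0,0,0]},
  {"claw":0,"slide":[0,0.048,-0.02],"delta_rot":[0,0,0]},
  {"claw":0,"slide":[0,0.048,-0.055],"delta_rot":[0,0,0]},
  {"claw":0,"slide":[0,0.048,-0.07],"delta_rot":[0,0,0]},
  {"claw":0,"slide":[0,0.048,-0.07],"delta_rot":[0,0,0]},
])

```text
clock: 22.3
tcp_pos: [703.1, 235.2, 324.0]
ee_rot: [-0.004, 1.0, -0.01, -0.002]
ft_force: [0.4, 0.0, 0.3]
gripper_width: 0.1
```

```bash
python3 st.py; python3 - <<'E'
from h import *
s=cam("side");t=cam("top")
a=cv2.resize(t["image"][90:210,110:210],(400,480),interpolation=cv2.INTER_CUBIC);b=cv2.resize(s["image"][50:170,220:320],(400,480))
cv2.imwrite("pics/m23.png",np.hstack([a,b]))
E
```

```text
[703.09827481 235.24621435 323.9876972 ] [-1.1826737   0.2272226   0.46558273] 22.3 [0.35078196 0.02076594 0.25598084] [ 0.03949251  0.77765732 -0.85082054  1.09484343  0.54911562  1.48363588
 -2.28632393]
```

View pics/m23.png

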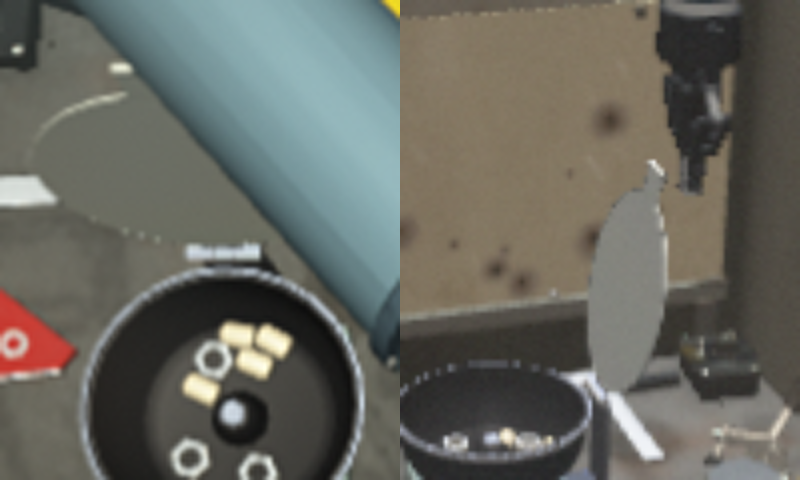

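>>> send_rows([
  {"claw":0,"slide":[-0.02,0,0],"delta_rot":[0,0,0]},
  {"claw":0,"slide":[-0.04,0,0],"delta_rot":[0,0,0]},
  {"claw":0,"slide":[-0.06,0,0],"delta_rot":[0,0,0]},
  {"claw":0,"slide":[-0.08,0,0],"delta_rot":[0,0,0]},
  {"claw":0,"slide":[-0.095,0,0],"delta_rot":[0,0,0]},
])

```text
clock: 23.02
tcp_pos: [608.0, 237.6, 328.1]
ee_rot: [-0.006, 1.0, -0.01, 0.001]
ft_force: [0.7, 0.8, 0.2]
gripper_width: -0.1
```

>>> send_rows([
  {"claw":0,"slide":[-0.015,0,0],"delta_rot":[0,0,0]},
  {"claw":0,"slide":[-0.03,0,0],"delta_rot":[0,0,0]},
  {"claw":0,"slide":[-0.03,0,0],"delta_rot":[0,0,0]},
])

```text
clock: 23.4
tcp_pos: [578.1, 237.8, 328.0]
ee_rot: [-0.005, 1.0, -0.009, 0.001]
ft_force: [-0.1, -0.6, 0.4]
gripper_width: -0.4
```

```bash
python3 st.py; python3 - <<'E'
from h import *
s=cam("side");t=cam("top")
a=cv2.resize(t["image"][90:210,110:210],(400,480),interpolation=cv2.INTER_CUBIC);b=cv2.resize(s["image"][50:170,220:320],(400,480))
cv2.imwrite("pics/m24.png",np.hstack([a,b]))
E
```

```text
[578.08474806 237.81493907 327.98425081] [-1.04848406 -0.07737523  0.62108297] 23.4 [-0.0858745  -0.57692821  0.41077235] [ 0.15577152  0.57199853 -0.93802847  1.45969447  0.45800265  1.33503712
 -2.39761125]
```

View pics/m24.png

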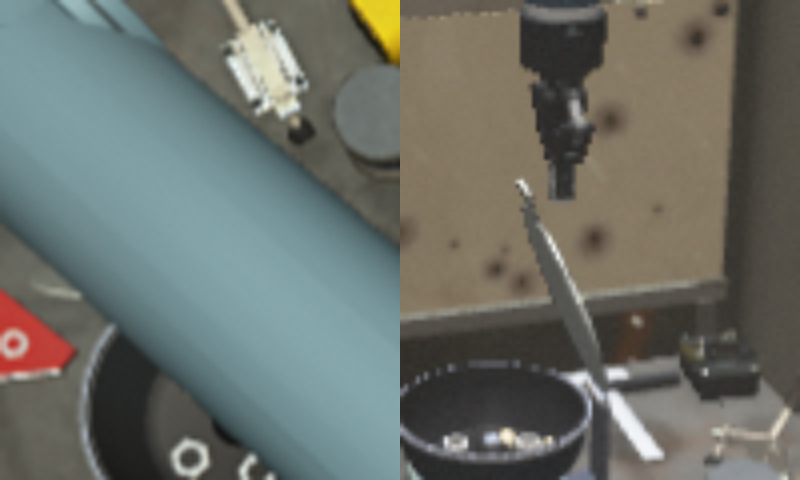

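>>> send_rows([
  {"claw":0,"slide":[0,0,0.05],"delta_rot":[0,0,0]},
  {"claw":0,"slide":[0,-0.06,0.06],"delta_rot":[0,0,0]},
  {"claw":0,"slide":[-0.02,-0.12,0.06],"delta_rot":[0,0,0]},
  {"claw":0,"slide":[-0.05,-0.18,0.06],"delta_rot":[0,0,0]},
  {"claw":0,"slide":[-0.08,-0.24,0.06],"delta_rot":[0,0,0]},
])

```text
clock: 24.12
tcp_pos: [502.6, 4.0, 386.6]
ee_rot: [-0.005, 1.0, -0.01, 0.0]
ft_force: [0.5, -0.9, 1.3]
gripper_width: 0.1
```

>>> send_rows([
  {"claw":0,"slide":[-0.01,-0.06,0],"delta_rot":[0,0,0]},
  {"claw":0,"slide":[-0.02,-0.1,0],"delta_rot":[0,0,0]},
  {"claw":0,"slide":[-0.02,-0.1,0],"delta_rot":[0,0,0]},
  {"claw":0,"slide":[-0.02,-0.1,0],"delta_rot":[0,0,0]},
  {"claw":0,"slide":[-0.02,-0.1,0],"delta_rot":[0,0,0]},
])

```text
clock: 24.75
tcp_pos: [483.1, -92.2, 386.6]
ee_rot: [-0.005, 1.0, -0.008, -0.0]
ft_force: [-0.7, 0.6, 0.7]
gripper_width: 0.1
```

>>> send_rows([
  {"claw":0,"slide":[0,0,0],"delta_rot":[0,0,0]},
  {"claw":0,"slide":[0,0,0],"delta_rot":[0,0,0]},
  {"claw":0,"slide":[0,0,0],"delta_rot":[0,0,0]},
  {"claw":0,"slide":[0,0,0],"delta_rot":[0,0,0]},
  {"claw":0,"slide":[0,0,0],"delta_rot":[0,0,0]},
])

```text
clock: 25.38
tcp_pos: [482.6, -93.8, 386.3]
ee_rot: [-0.005, 1.0, -0.01, -0.001]
ft_force: [0.1, 0.5, -0.2]
gripper_width: 0.1
```

>>> send_rows([
  {"claw":0,"slide":[0,0,0],"delta_rot":[0,0,0]},
  {"claw":0,"slide":[0,0,0],"delta_rot":[0,0,0]},
  {"claw":0,"slide":[0,0,0],"delta_rot":[0,0,0]},
  {"claw":0,"slide":[0,0,0],"delta_rot":[0,0,0]},
  {"claw":0,"slide":[0,0,0],"delta_rot":[0,0,0]},
])

```text
clock: 26.0
tcp_pos: [482.6, -93.8, 386.3]
ee_rot: [-0.005, 1.0, -0.01, -0.001]
ft_force: [0.1, -0.1, -0.1]
gripper_width: -0.4
```

>>> send_rows([
  {"claw":0,"slide":[0,0,0],"delta_rot":[0,0,0]},
  {"claw":0,"slide":[0,0,0],"delta_rot":[0,0,0]},
  {"claw":0,"slide":[0,0,0],"delta_rot":[0,0,0]},
  {"claw":0,"slide":[0,0,0],"delta_rot":[0,0,0]},
  {"claw":0,"slide":[0,0,0],"delta_rot":[0,0,0]},
])

```text
clock: 26.62
tcp_pos: [482.6, -93.8, 386.3]
ee_rot: [-0.005, 1.0, -0.01, -0.001]
ft_force: [-0.7, 0.3, -0.2]
gripper_width: 0.1
```

```bash
python3 st.py; python3 - <<'E'
from h import *
s=cam("side");t=cam("top")
cv2.imwrite("pics/s25.png",cv2.resize(s["image"][80:300,190:400],None,fx=2.7,fy=2.7,interpolation=cv2.INTER_CUBIC))
cv2.imwrite("pics/t25.png",cv2.resize(t["image"][70:270,80:430],None,fx=2.2,fy=2.2,interpolation=cv2.INTER_CUBIC))
E
```

```text
[482.57946222 -93.78761958 386.26673602] [-1.09151207  0.06595108  0.59458008] 26.625 [-0.74037837  0.3291647  -0.17048026] [ 0.95718646  0.25011228 -1.00670691  1.6929054   0.20692421  1.31880084
 -1.67741388]
```

View pics/s25.png

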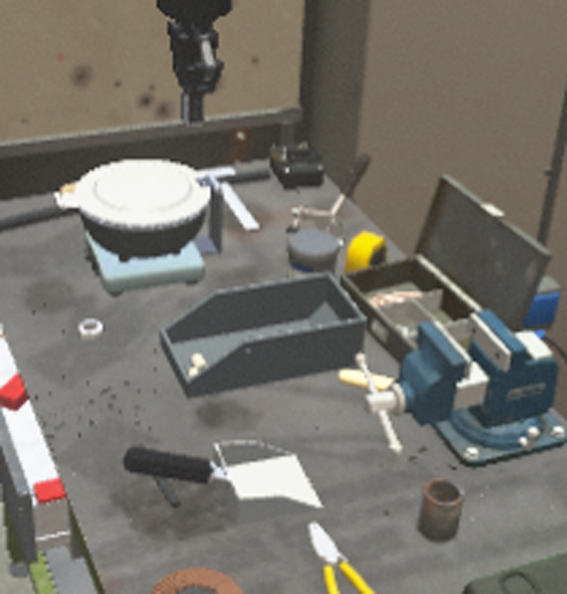

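View pics/t25.png

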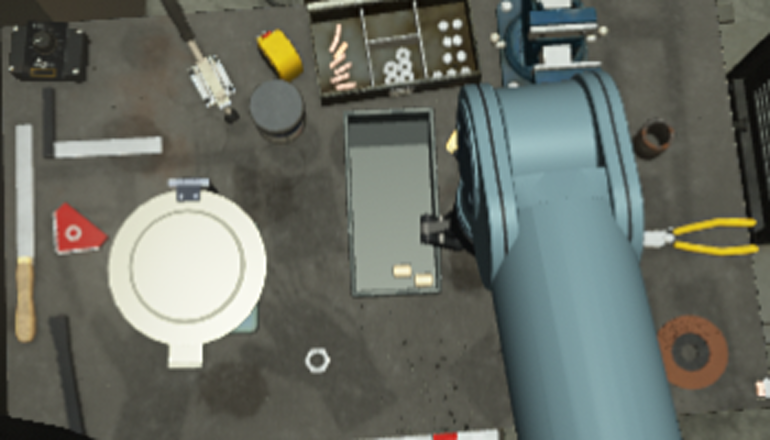

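>>> send_rows([
  {"claw":0,"slide":[0,0,0],"delta_rot":[0,0,0]},
  {"claw":0,"slide":[0,0,0],"delta_rot":[0,0,0]},
  {"claw":0,"slide":[0,0,0],"delta_rot":[0,0,0]},
  {"claw":0,"slide":[0,0,0],"delta_rot":[0,0,0]},
  {"claw":0,"slide":[0,0,0],"delta_rot":[0,0,0]},
])

```text
clock: 27.35
tcp_pos: [482.6, -93.8, 386.3]
ee_rot: [-0.005, 1.0, -0.01, -0.001]
ft_force: [-0.1, -0.0, -0.0]
gripper_width: -0.2
```

>>> send_rows([
  {"claw":0,"slide":[0,0,0],"delta_rot":[0,0,0]},
  {"claw":0,"slide":[0,0,0],"delta_rot":[0,0,0]},
  {"claw":0,"slide":[0,0,0],"delta_rot":[0,0,0]},
  {"claw":0,"slide":[0,0,0],"delta_rot":[0,0,0]},
  {"claw":0,"slide":[0,0,0],"delta_rot":[0,0,0]},
])

```text
clock: 27.98
tcp_pos: [482.6, -93.8, 386.3]
ee_rot: [-0.005, 1.0, -0.01, -0.001]
ft_force: [0.6, -0.3, 0.9]
gripper_width: 0.2
```

```bash
python3 - <<'E'
from h import *
s=cam("side");t=cam("top")
a=cv2.resize(t["image"][140:250,115:225],(400,400),interpolation=cv2.INTER_CUBIC);b=cv2.resize(s["image"][130:180,205:255],(400,400),interpolation=cv2.INTER_CUBIC)
cv2.imwrite("pics/m26.png",np.hstack([a,b]))
# predicted tab outer edge corners for lid angle 0 / 0.05 / 0.1
for th in(0,.05,.1):
    P=[[617-230*np.cos(th),239.3+k,127+230*np.sin(th)] for k in(-20,20)]
    print(th,(proj(t,P)-[115,140])*400/110,(proj(s,P)-[205,130])*8+[400,0])
E
```

```text
0 [[208.93212298 351.35632576]
 [154.34666516 353.00874497]] [[456.20406307 225.11454472]
 [439.82143825 185.70515323]]
0.05 [[206.02172985 350.24292858]
 [150.89764993 351.91168175]] [[455.4801504  203.47068573]
 [439.0554451  164.34748664]]
0.1 [[203.06344123 348.3083207 ]
 [147.3960389  349.99307116]] [[455.9730418  181.55085436]
 [439.48306821 142.72581651]]
```

View pics/m26.png

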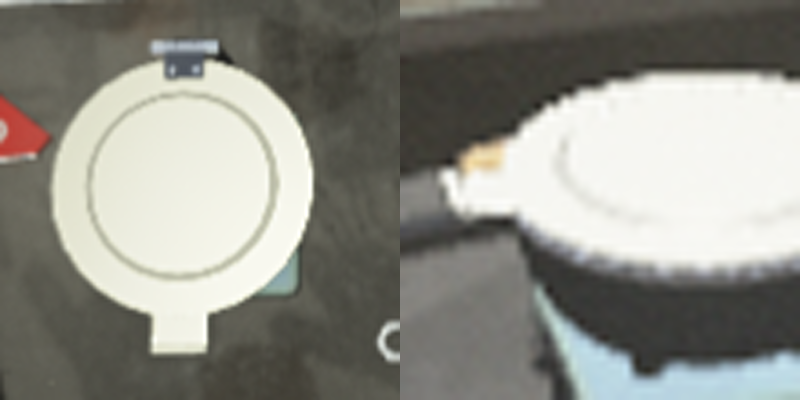

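>>> send_rows([
  {"claw":0,"slide":[0,0,0],"delta_rot":[0,0,0]},
  {"claw":0,"slide":[0,0,0],"delta_rot":[0,0,0]},
  {"claw":0,"slide":[0,0,0],"delta_rot":[0,0,0]},
  {"claw":0,"slide":[0,0,0],"delta_rot":[0,0,0]},
  {"claw":0,"slide":[0,0,0],"delta_rot":[0,0,0]},
])

```text
clock: 28.7
tcp_pos: [482.6, -93.8, 386.3]
ee_rot: [-0.005, 1.0, -0.01, -0.001]
ft_force: [0.3, -1.0, 0.3]
gripper_width: -0.1
```

```bash
python3 - <<'E'
from h import *
s=cam("side")
b=cv2.resize(s["image"][130:180,205:255],(400,400),interpolation=cv2.INTER_CUBIC)
p=cv2.imread("pics/m26.png")[:,400:]
print("diff tumbler",cv2.absdiff(b,p).mean(),cv2.absdiff(b,p).max())
p=cv2.imread("pics/s25.png");b=cv2.resize(s["image"][80:300,190:400],None,fx=2.7,fy=2.7,interpolation=cv2.INTER_CUBIC)
d=cv2.absdiff(b,p);print(d.mean(),d[150:260,50:220].max())
# scoop pan check
W=lambda P:[524.8+P[0]+.6,-261.4+P[1]+.5-.018*P[0],P[2]]
print(proj(s,[W((50,-47,0)),W((50,47,0))])-[190,80]); print((proj(s,[W((50,-47,0)),W((50,47,0))])-[190,80])*2.7)
E
```

```text
diff tumbler 1.2033395833333334 10
1.384805333365004 9
[[119.8037055  188.39311324]
 [108.77509956 168.69028453]]
[[323.47000486 508.66140576]
 [293.69276881 455.46376824]]
```

```bash
python3 -c "
from workcell import ctrl
print(ctrl.hand_in())"
```

```text
the job is handed in; nothing more can be done
None
```

The job is handed in at about 29 s of the 72 s allowed; the system reports no verdict. I scooped four pieces from the bin and poured them into the bowl. I then stood the scoop back in its original place and pushed the lid over from behind, so it sank shut by itself.

What the last checks showed:

- **Media:** the top picture after the pour showed four pieces in the bowl, and the other two are on the bin floor. The bowl was not checked again after the lid shut.
- **Lid:** it looks fully seated and had stopped moving by 26.6 s. The side view put the tab 0.02 to 0.03 rad above the fully-shut position I worked out. I put that down to calibration and the tab's rolled edge; it is still under the 0.05 rad limit.
- **Scoop:** its lip corners are within about 1 pixel of where they should be with the pan flat on the bench.
- **Bystanders:** the pliers, big nut, punch and magnet look unmoved in the pictures; I did not measure them.
- **Robot:** the arm is clear of everything, and the fingers never came near the media.

One thing went wrong on the way. After the first lift one piece hung at the scoop's lip. A short back-and-forth shake over the bin brought it into the pan before I carried it across.

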